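Spray, shut, pin and press the edge-gluing jig

TASK

First press the canister's orange cap right down and let it come back up, so that activator reaches the open gluing jig. Then swing the blue jaw shut, push the yellow-gripped pin through both lugs until its collar sits on the upper one, and finish while pressing the red sprung pad firmly in with the fingers: keep pressing at the end, do not let go. Leave the black-gripped pin in its rest and do not push the other things about.

Things in the scene. Friction and masses are not known exactly. Their poses are not given: they have to be found in the camera images.
- jig: Fixed clamshell gluing jig on a 120 (x) x 230 (y) x 12 mm wooden base; origin: centre of the base's underside, z up. Aluminium fixed half: x 3 to 22, y -90 to 60, up to z 56 mm, with a wooden edging strip on its -x face (to z 62 mm). Hinge axis at (0, -90 mm). Dark steel lug 44 x 40 mm, z 22 to 34 mm, round (0, 85 mm), with a vertical 14 mm through hole.
- jaw (a joint): Angle (rad) of the jig's blue hinged jaw: 0 = shut (hard stop), larger = open towards the jig's -x side, anticlockwise from above; starts 0.7 to 1.3. Stays where left (friction 0.06 N m). Shut, it fills, in the jig's frame, x -22 to -4, y -80 to 60, z 16 to 56 mm. Its free end has a bright steel lug, 44 x 40 mm, z 38 to 52 mm, whose hole then lies straight above that of the dark lug.
- jaw_hinge (a point): Point on the jaw's vertical hinge axis, 56 mm above the table.
- jaw_hole (a point): Centre of the mouth (upper face, z 52 mm) of the 13 mm through hole in the bright lug on the swinging jaw, 175 mm from the hinge axis; moves with the jaw; its axes are the jaw's (y from hinge to lug, -x the outside face).
- lug_hole (a point): Centre of the mouth (upper face, z 34 mm) of the hole in the fixed dark lug; its axes are those of the jig.
- pad (a joint): How far (m) the red sprung pressure pad on the jaw's outside face is pushed in towards the jaw: 0 = out, 0.008 = fully in (about 7 N); spring 800 N/m plus 0.8 N preload. Pushing it when the jaw is open just swings the jaw.
- pad_face (a point): Centre of the red pad's outer face (40 mm wide, 34 mm high, z 19 to 53 mm); its +x axis points into the pad, the way to press. The pad's face stands 20 mm proud of the jaw's outside face, 85 mm along the jaw from the hinge.
- pin: Locking pin with a yellow grip; origin at its tip, z up along it. Steel shaft 10 mm thick, 36 mm long, with an 8 mm cone at the tip; then a 5 mm collar 24 mm across; then a round yellow grip 18 mm across, z 41 to 85 mm. About 60 g. Starts upright in the rest, collar on its top. Fully home, the collar lies on the bright lug and the tip is 16 mm above the table.
- rest: Fixed dark wooden pin rest, 150 (x) x 60 (y) x 45 mm, origin at the centre of its underside. Holes of 13 mm at x -40 and +40 mm hold the two pins, which may be either way round.
- spare: Another pin, black grip, same shape but a shaft of only 22 mm, too short for this jig: stays in the rest. Origin at its tip.
- canister: White activator canister with a green band, 66 mm across, fixed in a 100 x 100 mm steel foot; origin: centre of the underside, z up; its nozzle points to its -y. Its body ends 152 mm above the table.
- cap (a joint): How far (m) the canister's orange cap is pressed down: 0 = up, 0.008 = right down (about 8 N); spring 900 N/m plus 0.9 N preload, comes back by itself.
- cap_top (a point): Centre of the cap's top face, 30 mm across, 184 mm above the table when up.
- tumbler: Pink drinking tumbler, 80 mm across, 182 mm tall; loose bystander, origin at its underside or middle. Leave alone.
- mug: Blue ceramic mug, 80 mm across, 90 mm tall; loose bystander, origin at its underside or middle. Leave alone.
- sander: Cork sanding block with a grey back, 70 x 45 x 32 mm; loose bystander, origin at its underside or middle. Leave alone.
- tape: Green roll of masking tape lying flat, 90 mm across, 24 mm high; loose bystander, origin at its underside or middle. Leave alone.
- driver: Screwdriver lying flat; loose bystander, origin at its underside or middle. Leave alone.
Mind the look-alikes: they are no part of the job. There is more than one size of the rest; the one meant has the size given above.

How it is judged:
On the way, in this order (a step that is already met when the one before it is completed fails the run):
1. the cap is pressed down (at least 5 mm of its 8 mm) (value of joint cap above 0.005 m and value of joint jaw above 0.3 rad), for 0.1 s.
2. the cap has come back up (within 1.5 mm) (value of joint cap below 0.0015 m), for 0.1 s.
3. the jaw is shut (within 0.05 rad) (value of joint jaw below 0.05 rad), for 0.1 s.
4. the yellow pin is through both lugs, collar within 5 mm of the upper lug (horizontal distance between pin and lug_hole below 0.005 m and z of pin in the frame of jig below 0.021 m and angle between pin's own z axis and vertical below 0.12 rad and value of joint jaw below 0.035 rad), for 0.2 s.
At the end, for the whole second after the job is handed in: Jaw shut (within 0.035 rad), the yellow pin upright through both lugs with its collar within 5 mm of the upper lug, the cap up, the black pin still in the rest, and the fingers still holding the red pad pressed in by at least 4 mm of its 8 mm (all of step 4 and value of joint pad above 0.004 m and contact force between the fingers and pad above 2 N and value of joint cap below 0.0015 m and angle between spare's own z axis and vertical below 0.2 rad and distance between spare and rest below 0.06 m); the arm keeps its last pose, push and grip.
It fails at once if a bystander (tumbler, mug, sanding block, tape, screwdriver) is moved by more than 30 mm (distance of any of tumbler, mug, sander, tape, driver from where it was at the start of the episode above 0.03 m).
It fails at once if the black pin is moved by more than 30 mm (distance of spare from where it was at the start of the episode above 0.03 m).
It also fails if it takes over 72 s, if anything falls off the work surface, if the arm or the gripper's body presses on something with over 40 N, if the wrist force passes 120 N, or if a joint passes its speed limit or range.

ROBOT

A 6-joint arm with a two-finger parallel gripper is mounted at the origin on the work surface. World frame = base frame: x ahead of the robot, y to its left, z up, the work surface at z = 0. Lengths are in m, angles in rad, forces in N, time in s.
With the tool pointing down it reaches from about 0.3 to 0.75 m from the base axis. Payload 8.5 kg.
Tool frame: the origin (TCP) lies at the very end of the fingers, on their centre line; the grasp point (between the pads) lies 19 mm behind it; z points along the fingers, y is the direction in which the jaws open and shut (so a half turn about z gives the same grasp; the last joint's range is limited). The gripper opens to 85 mm and grips with 20 to 120 N. Pads are 22 mm wide; open, the fingers measure 114 mm over their backs; the gripper's body (76 mm by 85 mm) begins 54 mm behind the grasp point. The pads swing forward as they close: fully open they stand 13 mm farther back than shut.
Start: joints at [0.931, 0.381, 1.297, -0, 1.464, -0.215], TCP at [0.227, 0.501, 0.231] pointing down, gripper open.
Joint ranges: [-3.11, 3.11], [-0.89, 2.33], [0.22, 2.48], [-1.42, 4.56], [0.17, 2.85], [-2.88, 2.88]. Speed limits (rad/s): [2.39, 2.39, 3.14, 3.14, 3.14, 3.14].

INTERFACE

Orientations are given as a unit quaternion [x, y, z, w].
In Python, from bench import observe, snapshot, hand_in gives the robot as it stands. The module is installed in compiled form; this text tells all that it offers.
- The arm moves only by the tool step_arm, never from a script. Its argument "motion" is a list of rows, each an object of numbers: "gripper": the finger opening in mm, from 0 to 85.4; "x", "y", "z": the shift along the tool's x, y, z in mm; "rx", "ry", "rz": the turn, a rotation vector about the tool's x, y, z in degrees. In form: [{"gripper": .., "x": .., "y": .., "z": .., "rx": .., "ry": .., "rz": ..}, ...]. A call has exactly 10 rows; each row is the pose to reach, as a shift and turn from the pose commanded when the call began, along the tool's axes at that moment; what a row does not reach only later rows make up. A row lasts 1/8 s, in which the tool goes at most 62.5 mm and 10.7 degrees, less where a joint would pass 70% of its speed; a pose out of reach is approached as far as the arm can. A call with a gripper value outside its range is refused whole. The fingers move at their own pace and stop on an object; "grip_force" is the grip in N (left out, the last holds). Time passes only in rows, so rows that repeat a pose let the fingers close, or fill a call up. It gives the time, the measured TCP pose, the force and the opening at its end, in the units of the state.
- observe(): the state, without advancing time (a new reading comes with each control period).
- snapshot(name): name is "side" or "top" or "wrist"; returns a dict with "image" (480x640x3 uint8, red, green, blue), "K" (3x3 intrinsics, pixels), "rvec" (rotation vector, rad) and "tvec" (3), from world to camera coordinates, as OpenCV has them. Camera axes: x right, y down, z forward; pixel columns grow to the right and rows downward; lengths in m; the calibration is good to about 2 mm. A picture is of the moment at which its call begins. There is no depth.
- hand_in(): hands the job in, once; it reports no verdict.
The state is a dict: "clock": time; "q": joint angles; "dq": joint speeds; "effort": joint torques, N m; "tcp_pos": TCP position; "eef_rot": TCP orientation; "contact_force": force on the tool from outside, world axes, zero at the start; "torque": the same for the moment, N m; "gripper_width": finger opening in m.
Only numpy, scipy, OpenCV 4.12 (cv2) and the standard library are available. Lean on these libraries where they do the work, as an engineer would, in place of code of your own. Each camera call takes 0.05 s, during which the arm holds its last target.

## Working session

There is one attempt and no reset: what is moved stays moved. The work goes in short steps, Python scripts to look and compute and a tool call to move; the robot and the scene stay as the last step left them, time stands still between calls to the robot, and variables do not carry over. Pictures are saved under pics/ and viewed, and the job is handed in when it is done.

Besides the shell and the picture viewer there is one more tool, called after "Call:" by a JSON object that holds its "fn" and its "kwargs". step_arm: Moves the arm, as the interface text tells. Its arguments: {"type":"object","properties":{"motion":{"type":"array","items":{"type":"object","properties":{"gripper":{"type":"number"},"x":{"type":"number"},"y":{"type":"number"},"z":{"type":"number"},"rx":{"type":"number"},"ry":{"type":"number"},"rz":{"type":"number"}}}},"grip_force":{"type":"number"}},"required":["motion"]}

```bash
mkdir -p pics
cat > h.py <<'E'
import numpy as np, cv2
from bench import observe, snapshot
from scipy.spatial.transform import Rotation as R
def snap(n,f):
    s=snapshot(n); cv2.imwrite('pics/'+f+'.png',s['image'][:,:,::-1]); np.savez('pics/'+f+'.npz',**{k:s[k] for k in('image','K','rvec','tvec')}); return s
def load(f): return np.load('pics/'+f+'.npz')
def ray(s,u,v):
    Rm=cv2.Rodrigues(s['rvec'])[0]; c=-Rm.T@s['tvec'].ravel(); d=Rm.T@np.linalg.inv(s['K'])@np.array([u,v,1.]); return c,d
def at_z(s,u,v,z):
    c,d=ray(s,u,v); return c+d*(z-c[2])/d[2]
def proj(s,p): return cv2.projectPoints(np.array(p,float).reshape(-1,3),s['rvec'],s['tvec'],s['K'],None)[0].reshape(-1,2)
def crop(f,u0,v0,u1,v1,k,out):
    im=cv2.imread('pics/'+f+'.png')[v0:v1,u0:u1]; cv2.imwrite('pics/'+out+'.png',cv2.resize(im,None,fx=k,fy=k,interpolation=cv2.INTER_CUBIC))
def togo(target):
    o=observe(); Rm=R.from_quat(o['eef_rot']); return Rm.inv().apply(np.array(target)-o['tcp_pos'])*1000
E
python3 - <<'E'
from h import *
for n in('top','side','wrist'):
    s=snap(n,n+'0'); Rm=cv2.Rodrigues(s['rvec'])[0]; print(n,s['K'][0,0],-Rm.T@s['tvec'].ravel(),Rm.round(2).tolist())
o=observe(); print(o); print(R.from_quat(o['eef_rot']).as_matrix().round(3))
E
```

```text
top 465.2842004280259 [ 0.34725591 -0.03843314  1.21388553] [[0.01, -1.0, -0.01], [-0.99, -0.0, -0.17], [0.17, 0.01, -0.99]]
side 615.1975485487698 [ 0.19509176 -1.0475941   1.05119201] [[0.96, -0.28, 0.02], [-0.17, -0.63, -0.76], [0.23, 0.73, -0.65]]
wrist 343.6264905885109 [0.15691021 0.53208164 0.3732277 ] [[0.41, 0.91, -0.0], [0.87, -0.39, 0.3], [0.27, -0.12, -0.95]]
{'clock': 0.15, 'q': array([ 9.30687144e-01,  3.81051897e-01,  1.29801520e+00,  1.31867262e-06,
        1.46360545e+00, -2.15292329e-01]), 'dq': array([-3.33258437e-05, -1.02933481e-03, -1.94474516e-03, -1.01848052e-03,
       -1.08072367e-03, -5.76710287e-04]), 'effort': array([ 2.89295167e-03, -4.48625100e+01, -2.31344497e+01, -1.06791435e-04,
        3.77642849e-03,  1.84734148e-05]), 'tcp_pos': array([0.22655207, 0.50093843, 0.23087199]), 'eef_rot': array([ 2.10814847e-01,  9.77525861e-01, -4.91037484e-04, -2.24555473e-04]), 'contact_force': array([ 0.40470442,  0.09912962, -0.22032887]), 'torque': array([-0.03250024,  0.0330985 ,  0.00687216]), 'gripper_width': 0.08525264559246173}
[[-0.911  0.412 -0.001]
 [ 0.412  0.911 -0.001]
 [ 0.    -0.001 -1.   ]]
```

View pics/top0.png

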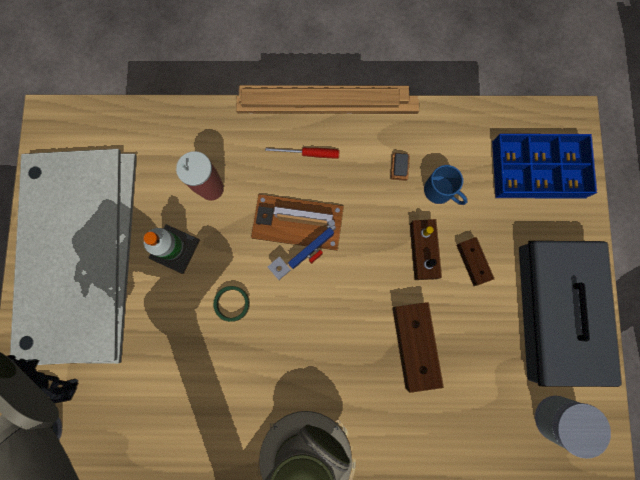

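View pics/side0.png

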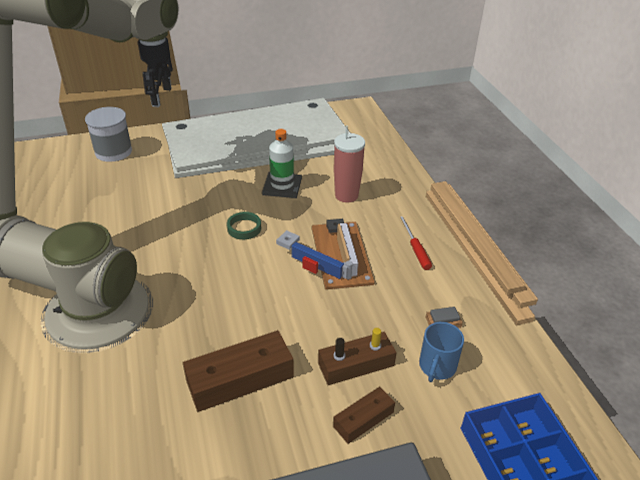

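View pics/wrist0.png

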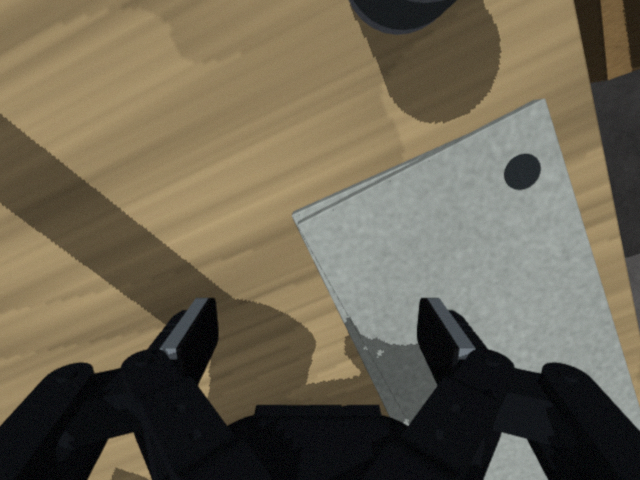

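Top view: cap is at about (152,238), the tumbler (195,168), jig (297,221), tape (232,303). The rest holding both pins is at (425,249), with yellow at (428,230) and black at (430,264). The larger block at (417,346) and the smaller one at (475,261) are empty look-alikes. Enlarging.

Run:
```python
from h import *
crop('top0',235,180,355,290,6,'c1'); crop('top0',130,140,230,280,4,'c2'); crop('top0',390,205,500,300,6,'c3')
crop('side0',260,200,400,310,5,'c4')
```

```text
(no output)
```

View pics/c1.png

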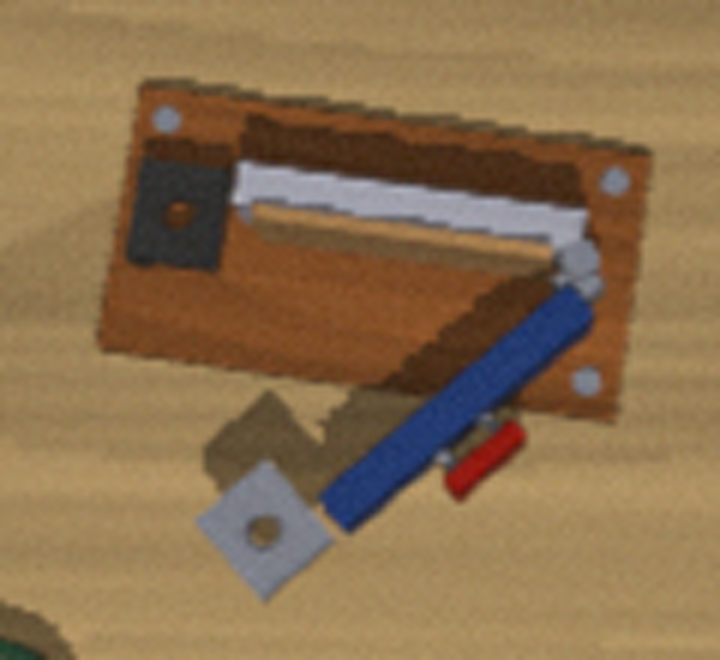

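View pics/c2.png

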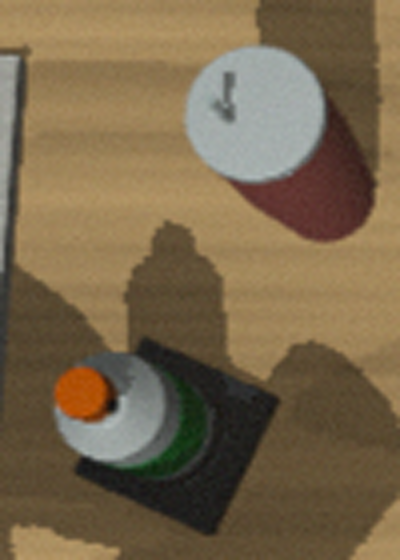

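View pics/c3.png

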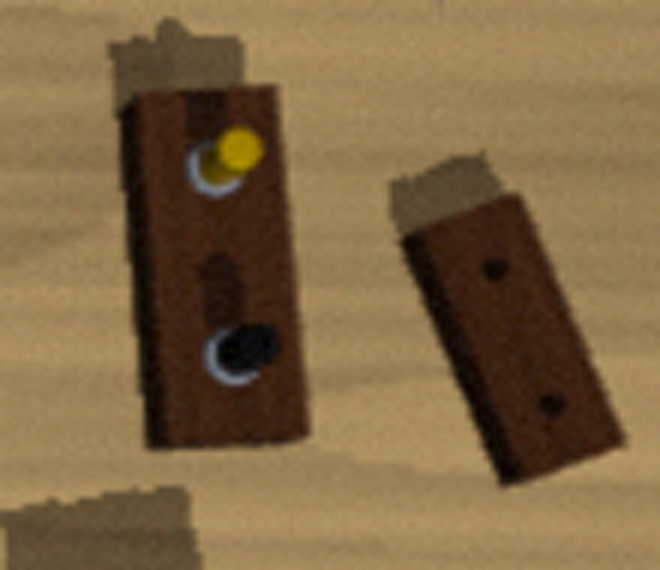

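View pics/c4.png

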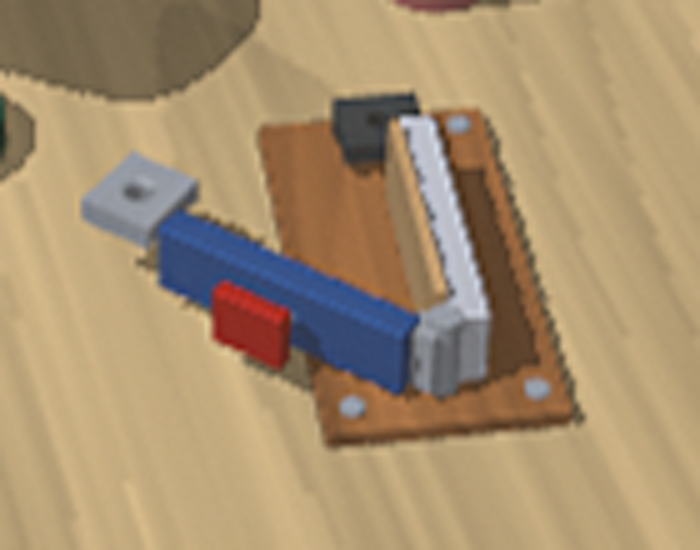

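Run:
```python
from h import *
s=load('top0')
def P(o,k,u,v,z): return at_z(s,o[0]+(u+.5)/k-.5,o[1]+(v+.5)/k-.5,z)
c1=(235,180);c2=(130,140);c3=(390,205)
co=[P(c1,6,*p,.012) for p in((143,80),(652,152),(615,421),(98,350))]
print('base',np.round(co,4).tolist(), np.mean(co,0), [np.linalg.norm(co[i]-co[(i+1)%4]) for i in range(4)])
lug=P(c1,6,180,213,.034); jh=P(c1,6,262,531,.052); print('lug',lug,'jawhole',jh)
y=(co[0]+co[3]-co[1]-co[2])[:2]; y/=np.linalg.norm(y); x=np.array([y[1],-y[0]]); print('jig y',y,'yaw',np.arctan2(-y[0],y[1]))
c=np.mean(co,0)[:2]; print('lug from base',c+.085*y); hin=c-.09*y; hin2=lug[:2]-.175*y; print('hinge',hin,hin2,'r',np.linalg.norm(jh[:2]-hin2))
d=jh[:2]-hin2; ang=np.arctan2(d[1],d[0])-np.arctan2(y[1],y[0]); print('jaw',ang)
print('cap',P(c2,4,83,393,.184))
print('foot',[P(c2,4,*p,.01).round(3) for p in((143,340),(278,402),(213,533),(77,470))])
print('yellow collar',P(c3,6,216,168,.05),'top',P(c3,6,241,149,.094),'black top',P(c3,6,252,347,.094))
r=[P(c3,6,*p,.045) for p in((133,95),(277,87),(308,437),(150,448))]; print('rest',np.round(r,4).tolist(),[np.linalg.norm(r[i]-r[(i+1)%4]) for i in range(4)],np.mean(r,0))
print('tumbler top',P(c2,4,256,114,.182))
S=load('side0')
for n,p in(('cap',P(c2,4,83,393,.184)),('lug',lug),('jh',jh),('ytop',P(c3,6,241,149,.094))): print(n,proj(S,p))
```

```text
base [[0.6657, 0.1311, 0.012], [0.6339, -0.0947, 0.012], [0.514, -0.0783, 0.012], [0.5442, 0.1475, 0.012]] [0.58946084 0.02637319 0.012     ] [np.float64(0.22804778525688116), np.float64(0.12101350248244147), np.float64(0.22777494101677936), np.float64(0.1226815665758535)]
lug [0.60075279 0.1103504  0.034     ] jawhole [0.46135748 0.07039357 0.052     ]
jig y [0.13597993 0.99071159] yaw -0.13640251523190733
lug from base [0.60101913 0.11058367]
hinge [ 0.57722264 -0.06279086] [ 0.5769563  -0.06302413] r 0.17653149447799757
jaw 0.8503654082130416
cap [0.51497127 0.34743763 0.184     ]
foot [array([0.579, 0.375, 0.01 ]), array([0.538, 0.284, 0.01 ]), array([0.452, 0.322, 0.01 ]), array([0.492, 0.413, 0.01 ])]
yellow collar [ 0.55380506 -0.30133175  0.05      ] top [ 0.55389693 -0.30179677  0.094     ] black top [ 0.47296722 -0.30349252  0.094     ]
rest [[0.5861, -0.2682, 0.045], [0.5899, -0.3295, 0.045], [0.4408, -0.3371, 0.045], [0.4359, -0.2712, 0.045]] [np.float64(0.06147917787587068), np.float64(0.1492262419925517), np.float64(0.06614295658371339), np.float64(0.1502668529051825)] [ 0.51318516 -0.30149777  0.045     ]
tumbler top [0.67912813 0.2586626  0.182     ]
cap [[280.60747892 131.7862904 ]]
lug [[335.84352069 224.05889605]]
jh [[287.25531582 237.85914581]]
ytop [[376.45338583 330.88450837]]
```

Run:
```python
from h import *
print(togo([.515,.3475,.21]))
crop('side0',255,110,310,200,6,'c5')
```

```text
[-326.05410737  -20.89296352   20.81839684]
```

View pics/c5.png

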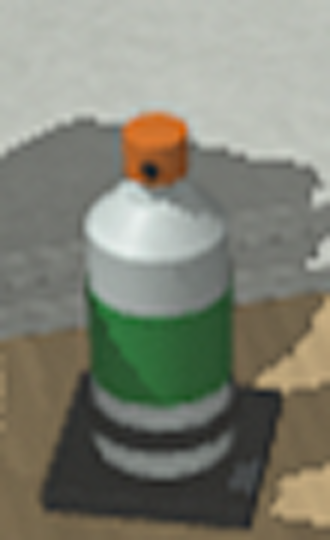

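The side view shows the cap top at (281,132), and the projected position is (280.6,131.8), so they agree. Moving over it.

Call:
{"fn": "step_arm", "kwargs": {"motion": [{"gripper": 0, "x": -50, "y": -3, "z": 0}, {"gripper": 0, "x": -105, "y": -7, "z": 0}, {"gripper": 0, "x": -160, "y": -10, "z": 0}, {"gripper": 0, "x": -215, "y": -14, "z": 0}, {"gripper": 0, "x": -270, "y": -17, "z": 5}, {"gripper": 0, "x": -310, "y": -20, "z": 12}, {"gripper": 0, "x": -326, "y": -21, "z": 20}, {"gripper": 0, "x": -326, "y": -21, "z": 20}, {"gripper": 0, "x": -326, "y": -21, "z": 20}, {"gripper": 0, "x": -326, "y": -21, "z": 20}]}}

```text
validation failed for argument at $.mo...
```

Run:
```python
from h import *
s=snap('side','s1'); crop('s1',220,60,340,180,5,'s1c')
o=observe(); print(o['tcp_pos'],o['contact_force'],o['gripper_width'],togo([.515,.3475,.1755]))
```

```text
[0.22659011 0.50098667 0.23099236] [ 0.38607541  0.03167501 -0.11571983] 0.08549630771086875 [-326.04407534  -20.93251665   55.45188074]
```

View pics/s1c.png

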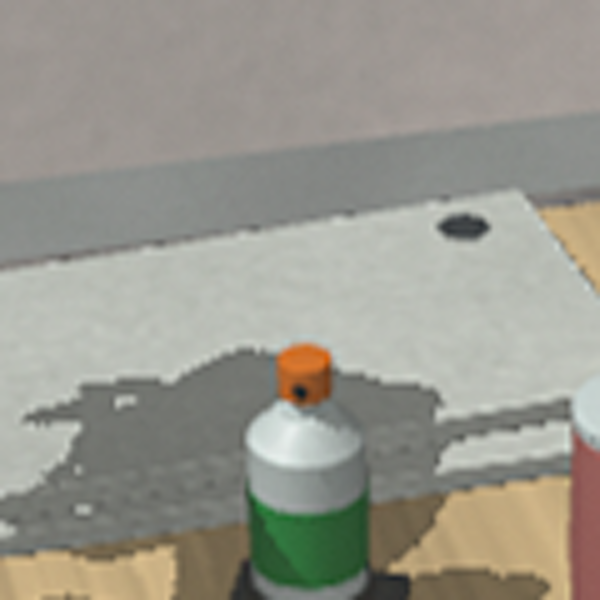

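The call was refused and the arm hasn't moved. Retrying with every key filled in.

Call:
{"fn": "step_arm", "kwargs": {"motion": [{"gripper": 0, "x": -50, "y": -3, "z": 0, "rx": 0, "ry": 0, "rz": 0}, {"gripper": 0, "x": -105, "y": -7, "z": 0, "rx": 0, "ry": 0, "rz": 0}, {"gripper": 0, "x": -160, "y": -10, "z": 0, "rx": 0, "ry": 0, "rz": 0}, {"gripper": 0, "x": -215, "y": -14, "z": 0, "rx": 0, "ry": 0, "rz": 0}, {"gripper": 0, "x": -270, "y": -17, "z": 5, "rx": 0, "ry": 0, "rz": 0}, {"gripper": 0, "x": -310, "y": -20, "z": 12, "rx": 0, "ry": 0, "rz": 0}, {"gripper": 0, "x": -326, "y": -21, "z": 20, "rx": 0, "ry": 0, "rz": 0}, {"gripper": 0, "x": -326, "y": -21, "z": 20, "rx": 0, "ry": 0, "rz": 0}, {"gripper": 0, "x": -326, "y": -21, "z": 20, "rx": 0, "ry": 0, "rz": 0}, {"gripper": 0, "x": -326, "y": -21, "z": 20, "rx": 0, "ry": 0, "rz": 0}], "grip_force": 40}}

```text
clock: 1.45
tcp_pos: [0.5141, 0.3485, 0.2119]
eef_rot: [0.21, 0.978, 0.0, 0.0]
contact_force: [-0.4, 0.6, -0.2]
gripper_width: -0.0002
```

Run:
```python
from h import *
s=snap('side','s2'); crop('s2',220,60,340,180,5,'s2c')
o=observe(); print(o['clock'],o['tcp_pos'],o['contact_force'],o['gripper_width'],togo([.515,.3475,.1755]))
```

```text
1.5 [0.51423128 0.34840874 0.21190848] [-0.03486211 -0.46783968 -0.07382456] 0.00011705310548290406 [-1.05799559 -0.53552418 36.40862565]
```

View pics/s2c.png

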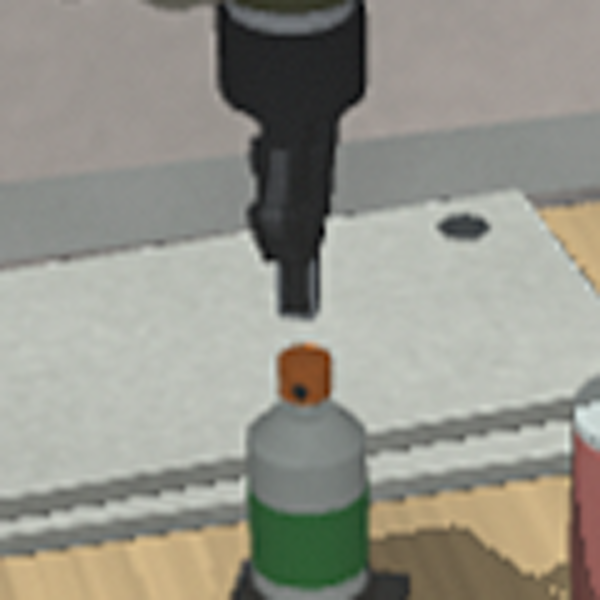

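The closed fingers are centred over the cap. Pressing down 37 mm and holding.

Call:
{"fn": "step_arm", "kwargs": {"motion": [{"gripper": 0, "x": -1, "y": 0, "z": 10, "rx": 0, "ry": 0, "rz": 0}, {"gripper": 0, "x": -1, "y": 0, "z": 20, "rx": 0, "ry": 0, "rz": 0}, {"gripper": 0, "x": -1, "y": 0, "z": 26, "rx": 0, "ry": 0, "rz": 0}, {"gripper": 0, "x": -1, "y": 0, "z": 30, "rx": 0, "ry": 0, "rz": 0}, {"gripper": 0, "x": -1, "y": 0, "z": 33, "rx": 0, "ry": 0, "rz": 0}, {"gripper": 0, "x": -1, "y": 0, "z": 35, "rx": 0, "ry": 0, "rz": 0}, {"gripper": 0, "x": -1, "y": 0, "z": 37, "rx": 0, "ry": 0, "rz": 0}, {"gripper": 0, "x": -1, "y": 0, "z": 37, "rx": 0, "ry": 0, "rz": 0}, {"gripper": 0, "x": -1, "y": 0, "z": 37, "rx": 0, "ry": 0, "rz": 0}, {"gripper": 0, "x": -1, "y": 0, "z": 37, "rx": 0, "ry": 0, "rz": 0}]}}

```text
clock: 2.75
tcp_pos: [0.5158, 0.3472, 0.176]
eef_rot: [0.211, 0.978, 0.0, 0.001]
contact_force: [-5.6, -2.4, 10.9]
gripper_width: -0.0002
```

Run:
```python
from h import *
s=snap('side','s3'); crop('s3',220,60,340,180,5,'s3c')
o=observe(); print(o['clock'],o['tcp_pos'],o['contact_force'])
```

```text
2.8 [0.51580161 0.34716859 0.17598044] [-5.53703215 -2.42250485 11.11493   ]
```

View pics/s3c.png

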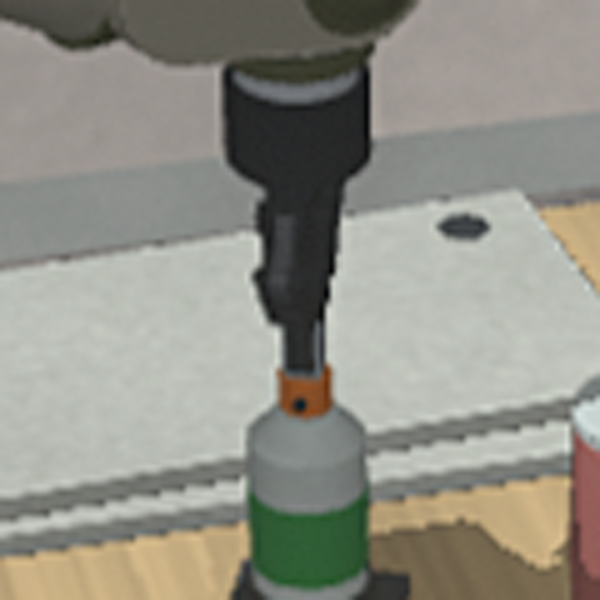

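The cap is fully down (TCP 0.176, 11 N up). Next I lift off and travel to a staging point outside the jaw.

Run:
```python
from h import *
Rm=R.from_quat(observe()['eef_rot']); 
y=np.array([.13598,.99071]); h=np.array([.5771,-.0629])
def jp(a,x,r):
    c,s=np.cos(a),np.sin(a); d=np.array([c*y[0]-s*y[1],s*y[0]+c*y[1]]); return h+r*d+x*np.array([d[1],-d[0]])
st=jp(.85,-.065,.135); print(st,togo([*st,.22]),togo([*st,.035]))
X=Rm.as_matrix()[:,0]; print('rz',np.degrees(np.arctan2(X[1],X[0])-np.arctan2(y[1],y[0])))
print(observe()['q'])
s=load('top0'); print('tape',at_z(s,232,303,.024))
```

```text
[ 0.43959416 -0.00338469] [ -75.04466778 -350.77366269  -44.26099099] [ -74.85836796 -350.94083207  140.73883967]
rz 73.48290421977178
[ 4.02349427e-01  5.46808763e-01  1.17742339e+00 -1.30850167e-04
  1.41601369e+00 -7.43746766e-01]
tape [0.3746804 0.1886231 0.024    ]
```

Call:
{"fn": "step_arm", "kwargs": {"motion": [{"gripper": 0, "x": 0, "y": 0, "z": -20, "rx": 0, "ry": 0, "rz": 0}, {"gripper": 0, "x": 0, "y": 0, "z": -42, "rx": 0, "ry": 0, "rz": 0}, {"gripper": 0, "x": -10, "y": -45, "z": -44, "rx": 0, "ry": 0, "rz": 10}, {"gripper": 0, "x": -20, "y": -95, "z": -44, "rx": 0, "ry": 0, "rz": 20}, {"gripper": 0, "x": -31, "y": -145, "z": -44, "rx": 0, "ry": 0, "rz": 30}, {"gripper": 0, "x": -41, "y": -195, "z": -44, "rx": 0, "ry": 0, "rz": 40}, {"gripper": 0, "x": -52, "y": -245, "z": -44, "rx": 0, "ry": 0, "rz": 50}, {"gripper": 0, "x": -63, "y": -295, "z": -30, "rx": 0, "ry": 0, "rz": 60}, {"gripper": 0, "x": -72, "y": -335, "z": 0, "rx": 0, "ry": 0, "rz": 70}, {"gripper": 0, "x": -75, "y": -351, "z": 30, "rx": 0, "ry": 0, "rz": 73.5}]}}

```text
clock: 4.05
tcp_pos: [0.4395, -0.0054, 0.1438]
eef_rot: [0.756, 0.655, 0.0, 0.001]
contact_force: [1.6, 0.2, -0.1]
gripper_width: 0.0002
```

Run:
```python
from h import *
s=snap('side','s4'); crop('s4',220,90,380,310,3,'s4c')
o=observe(); print(o['clock'],o['tcp_pos'],o['contact_force'],R.from_quat(o['eef_rot']).as_matrix().round(3).tolist(),togo([.4396,-.0034,.035]))
```

```text
4.1 [ 0.43771535 -0.00565802  0.14054111] [-1.06478625  0.41184908 -3.7550118 ] [[0.143, 0.99, -0.005], [0.99, -0.143, 0.001], [-0.0, -0.005, -1.0]] [  2.50812208   2.03536393 105.53266236]
```

View pics/s4c.png

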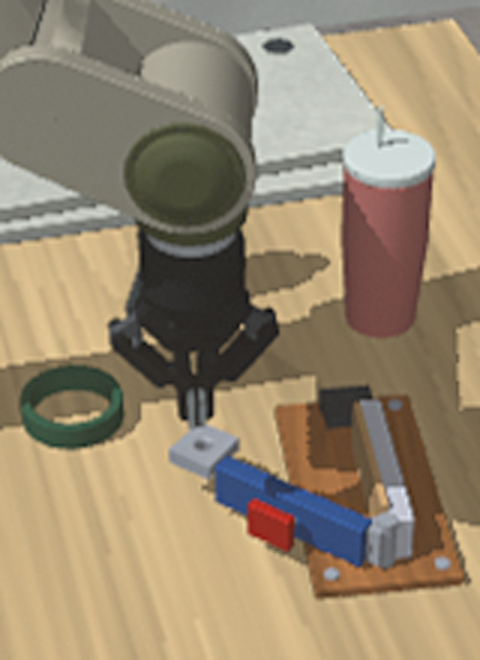

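Staging is clear. Lowering.

Call:
{"fn": "step_arm", "kwargs": {"motion": [{"gripper": 0, "x": 0, "y": 0, "z": 25, "rx": 0, "ry": 0, "rz": 0}, {"gripper": 0, "x": 0, "y": 0, "z": 55, "rx": 0, "ry": 0, "rz": 0}, {"gripper": 0, "x": 0, "y": 0, "z": 85, "rx": 0, "ry": 0, "rz": 0}, {"gripper": 0, "x": 0, "y": 0, "z": 105, "rx": 0, "ry": 0, "rz": 0}, {"gripper": 0, "x": 0, "y": 0, "z": 105, "rx": 0, "ry": 0, "rz": 0}, {"gripper": 0, "x": 0, "y": 0, "z": 105, "rx": 0, "ry": 0, "rz": 0}, {"gripper": 0, "x": 0, "y": 0, "z": 105, "rx": 0, "ry": 0, "rz": 0}, {"gripper": 0, "x": 0, "y": 0, "z": 105, "rx": 0, "ry": 0, "rz": 0}, {"gripper": 0, "x": 0, "y": 0, "z": 105, "rx": 0, "ry": 0, "rz": 0}, {"gripper": 0, "x": 0, "y": 0, "z": 105, "rx": 0, "ry": 0, "rz": 0}]}}

```text
clock: 5.35
tcp_pos: [0.4396, -0.0035, 0.0394]
eef_rot: [0.754, 0.657, 0.0, 0.0]
contact_force: [-0.0, 0.1, 0.5]
gripper_width: 0.0003
```

Run:
```python
from h import *
s=snap('side','s5'); crop('s5',220,90,380,310,3,'s5c')
o=observe(); print(o['clock'],o['tcp_pos'],o['contact_force'],R.from_quat(o['eef_rot']).as_matrix().round(3).tolist())
y=np.array([.13598,.99071]); h=np.array([.5771,-.0629])
def jp(a,x,r):
    c,s=np.cos(a),np.sin(a); d=np.array([c*y[0]-s*y[1],s*y[0]+c*y[1]]); return h+r*d+x*np.array([d[1],-d[0]])
for a in (.85,.7,.55,.4,.3,.2,.1,.05,0):
    print(a,[togo([*jp(a,-.022-t,.132),.035]).round(1).tolist() for t in(.0,.012)])
```

```text
5.4 [ 0.43962993 -0.00354358  0.03938251] [-0.2233333  -0.35877888 -0.15801518] [[0.136, 0.991, 0.0], [0.991, -0.136, -0.0], [-0.0, 0.0, -1.0]]
0.85 [[30.5, 30.6, 4.4], [21.5, 22.6, 4.4]]
0.7 [[46.7, 42.4, 4.4], [39.0, 33.2, 4.4]]
0.55 [[60.9, 56.5, 4.4], [54.7, 46.3, 4.4]]
0.4 [[72.9, 72.6, 4.4], [68.3, 61.5, 4.4]]
0.3 [[79.5, 84.2, 4.4], [76.0, 72.7, 4.4]]
0.2 [[84.9, 96.4, 4.4], [82.5, 84.7, 4.4]]
0.1 [[89.1, 109.2, 4.4], [87.9, 97.2, 4.4]]
0.05 [[90.7, 115.7, 4.4], [90.1, 103.7, 4.4]]
0 [[91.9, 122.2, 4.4], [91.9, 110.2, 4.4]]
```

View pics/s5c.png

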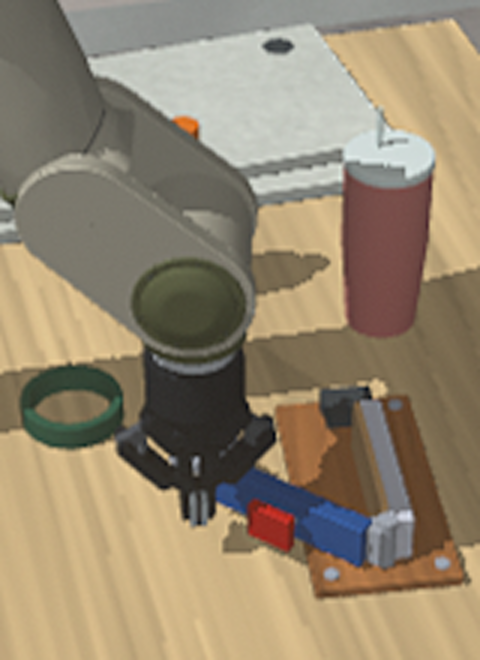

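Call:
{"fn": "step_arm", "kwargs": {"motion": [{"gripper": 0, "x": 12, "y": 12, "z": 4, "rx": 0, "ry": 0, "rz": 0}, {"gripper": 0, "x": 22, "y": 23, "z": 4, "rx": 0, "ry": 0, "rz": 0}, {"gripper": 0, "x": 31, "y": 28, "z": 4, "rx": 0, "ry": 0, "rz": 0}, {"gripper": 0, "x": 39, "y": 33, "z": 4, "rx": 0, "ry": 0, "rz": 0}, {"gripper": 0, "x": 47, "y": 40, "z": 4, "rx": 0, "ry": 0, "rz": 0}, {"gripper": 0, "x": 55, "y": 47, "z": 4, "rx": 0, "ry": 0, "rz": 0}, {"gripper": 0, "x": 62, "y": 54, "z": 4, "rx": 0, "ry": 0, "rz": 0}, {"gripper": 0, "x": 68, "y": 61, "z": 4, "rx": 0, "ry": 0, "rz": 0}, {"gripper": 0, "x": 76, "y": 72, "z": 4, "rx": 0, "ry": 0, "rz": 0}, {"gripper": 0, "x": 82, "y": 84, "z": 4, "rx": 0, "ry": 0, "rz": 0}]}}

```text
clock: 6.65
tcp_pos: [0.5348, 0.0667, 0.0353]
eef_rot: [0.754, 0.657, 0.0, -0.0]
contact_force: [0.3, -1.1, 0.7]
gripper_width: 0.0
```

Run:
```python
from h import *
s=snap('side','s6'); crop('s6',220,90,380,310,3,'s6c')
o=observe(); print(o['clock'],o['tcp_pos'],o['contact_force'])
y=np.array([.13598,.99071]); h=np.array([.5771,-.0629])
def jp(a,x,r):
    c,s=np.cos(a),np.sin(a); d=np.array([c*y[0]-s*y[1],s*y[0]+c*y[1]]); return h+r*d+x*np.array([d[1],-d[0]])
for a in (.3,.2,.1,.05,0):
    print(a,[togo([*jp(a,-.022-t,.132),.035]).round(1).tolist() for t in(.0,.012)])
```

```text
6.7 [0.53642136 0.06687865 0.03544714] [ 0.92158446 -0.41892544  1.0383308 ]
0.3 [[-3.4, -2.1, 0.4], [-7.0, -13.5, 0.4]]
0.2 [[2.0, 10.2, 0.5], [-0.4, -1.6, 0.4]]
0.1 [[6.1, 22.9, 0.5], [4.9, 10.9, 0.5]]
0.05 [[7.7, 29.4, 0.5], [7.1, 17.4, 0.5]]
0 [[9.0, 35.9, 0.5], [9.0, 23.9, 0.5]]
```

View pics/s6c.png

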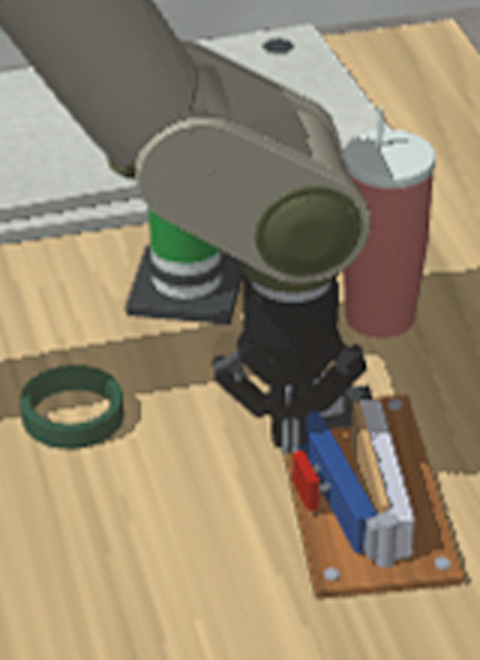

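The jaw is following and is at roughly 0.2 rad. Pushing it on to shut.

Call:
{"fn": "step_arm", "kwargs": {"motion": [{"gripper": 0, "x": 3, "y": 5, "z": 0, "rx": 0, "ry": 0, "rz": 0}, {"gripper": 0, "x": 5, "y": 11, "z": 0, "rx": 0, "ry": 0, "rz": 0}, {"gripper": 0, "x": 7, "y": 17, "z": 0, "rx": 0, "ry": 0, "rz": 0}, {"gripper": 0, "x": 8, "y": 21, "z": 0, "rx": 0, "ry": 0, "rz": 0}, {"gripper": 0, "x": 9, "y": 24, "z": 0, "rx": 0, "ry": 0, "rz": 0}, {"gripper": 0, "x": 9, "y": 25, "z": 0, "rx": 0, "ry": 0, "rz": 0}, {"gripper": 0, "x": 9, "y": 26, "z": 0, "rx": 0, "ry": 0, "rz": 0}, {"gripper": 0, "x": 9, "y": 26, "z": 0, "rx": 0, "ry": 0, "rz": 0}, {"gripper": 0, "x": 9, "y": 26, "z": 0, "rx": 0, "ry": 0, "rz": 0}, {"gripper": 0, "x": 9, "y": 26, "z": 0, "rx": 0, "ry": 0, "rz": 0}]}}

```text
clock: 7.95
tcp_pos: [0.5608, 0.0717, 0.0353]
eef_rot: [0.754, 0.657, -0.0, -0.0]
contact_force: [-3.1, 1.3, 0.1]
gripper_width: 0.0002
```

Run:
```python
from h import *
s=snap('side','s7'); crop('s7',220,90,380,310,3,'s7c')
o=observe(); print(o['clock'],o['tcp_pos'],o['contact_force'])
```

```text
8.0 [0.56081401 0.07168639 0.03528362] [-1.60040945  1.06560173  0.05722595]
```

View pics/s7c.png

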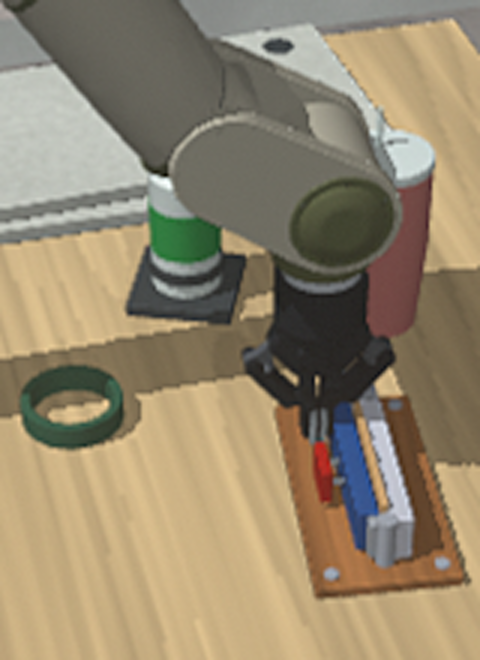

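Call:
{"fn": "step_arm", "kwargs": {"motion": [{"gripper": 0, "x": 0, "y": 2, "z": 0, "rx": 0, "ry": 0, "rz": 0}, {"gripper": 0, "x": 0, "y": 4, "z": 0, "rx": 0, "ry": 0, "rz": 0}, {"gripper": 0, "x": 0, "y": 5, "z": 0, "rx": 0, "ry": 0, "rz": 0}, {"gripper": 0, "x": 0, "y": 5, "z": 0, "rx": 0, "ry": 0, "rz": 0}, {"gripper": 0, "x": 0, "y": 5, "z": 0, "rx": 0, "ry": 0, "rz": 0}, {"gripper": 0, "x": 0, "y": 5, "z": 0, "rx": 0, "ry": 0, "rz": 0}, {"gripper": 0, "x": 0, "y": 5, "z": 0, "rx": 0, "ry": 0, "rz": 0}, {"gripper": 0, "x": 0, "y": 5, "z": 0, "rx": 0, "ry": 0, "rz": 0}, {"gripper": 0, "x": 0, "y": 5, "z": 0, "rx": 0, "ry": 0, "rz": 0}, {"gripper": 0, "x": 0, "y": 5, "z": 0, "rx": 0, "ry": 0, "rz": 0}]}}

```text
clock: 9.25
tcp_pos: [0.5611, 0.0717, 0.0352]
eef_rot: [0.754, 0.657, -0.004, -0.004]
contact_force: [-23.0, 2.3, 14.7]
gripper_width: -0.0004
```

Run:
```python
from h import *
s=snap('top','t8'); crop('t8',235,180,355,290,6,'t8c')
o=observe(); print(o['clock'],o['tcp_pos'],o['contact_force'])
```

```text
9.3 [0.56113317 0.07168178 0.03519706] [-21.79654088   2.24240659  15.23316004]
```

View pics/t8c.png

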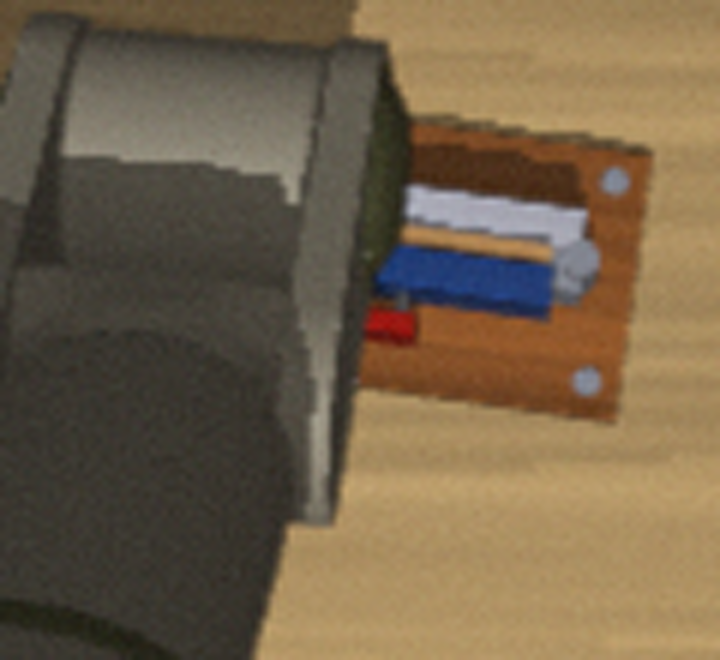

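The jaw is hard against its stop (23 N, no further motion). Backing off and heading to the yellow pin.

Run:
```python
from h import *
print(togo([.5539,-.3017,.16]),togo([.5539,-.3017,.058]),observe()['q'])
s=load('top0'); print('mug',at_z(s,443,181,.09),at_z(s,447,188,.0), 'sander',at_z(s,400,166,.03))
```

```text
[-371.00794326   42.07957906 -124.99783972] [-370.92814646   43.23599146  -23.00442649] [-8.20978421e-02  6.23520682e-01  1.50663620e+00 -1.98217116e-04
  1.02279910e+00  5.41102376e-02]
mug [ 0.67752003 -0.33982057  0.09      ] [ 0.68455292 -0.37392726  0.        ] sander [ 0.73575387 -0.244109    0.03      ]
```

Call:
{"fn": "step_arm", "kwargs": {"motion": [{"gripper": 0, "x": 0, "y": -15, "z": 0, "rx": 0, "ry": 0, "rz": 0}, {"gripper": 0, "x": 0, "y": -40, "z": -15, "rx": 0, "ry": 0, "rz": 0}, {"gripper": 0, "x": 0, "y": -40, "z": -65, "rx": 0, "ry": 0, "rz": 0}, {"gripper": 0, "x": -20, "y": -30, "z": -115, "rx": 0, "ry": 0, "rz": 0}, {"gripper": 20, "x": -75, "y": -15, "z": -150, "rx": 0, "ry": 0, "rz": 0}, {"gripper": 45, "x": -135, "y": 0, "z": -155, "rx": 0, "ry": 0, "rz": 0}, {"gripper": 45, "x": -195, "y": 15, "z": -155, "rx": 0, "ry": 0, "rz": 0}, {"gripper": 45, "x": -255, "y": 27, "z": -150, "rx": 0, "ry": 0, "rz": 0}, {"gripper": 45, "x": -315, "y": 35, "z": -140, "rx": 0, "ry": 0, "rz": 0}, {"gripper": 45, "x": -371, "y": 37, "z": -125, "rx": 0, "ry": 0, "rz": 0}]}}

```text
clock: 10.55
tcp_pos: [0.5521, -0.3044, 0.1604]
eef_rot: [0.754, 0.657, 0.0, 0.001]
contact_force: [1.3, 0.8, 0.3]
gripper_width: 0.045
```

Run:
```python
from h import *
for n in('top','side','wrist'): snap(n,n+'9')
crop('top9',235,180,355,290,6,'t9c'); 
o=observe(); print(o['clock'],o['tcp_pos'],o['contact_force'],o['gripper_width'],togo([.5539,-.3017,.16]))
crop('side9',250,250,470,420,3,'s9c')
```

```text
10.7 [ 0.55120044 -0.30423508  0.15904551] [0.44363048 0.01968762 0.24861152] 0.04481622551319962 [ 2.88891137  2.31633963 -0.95607735]
```

View pics/t9c.png

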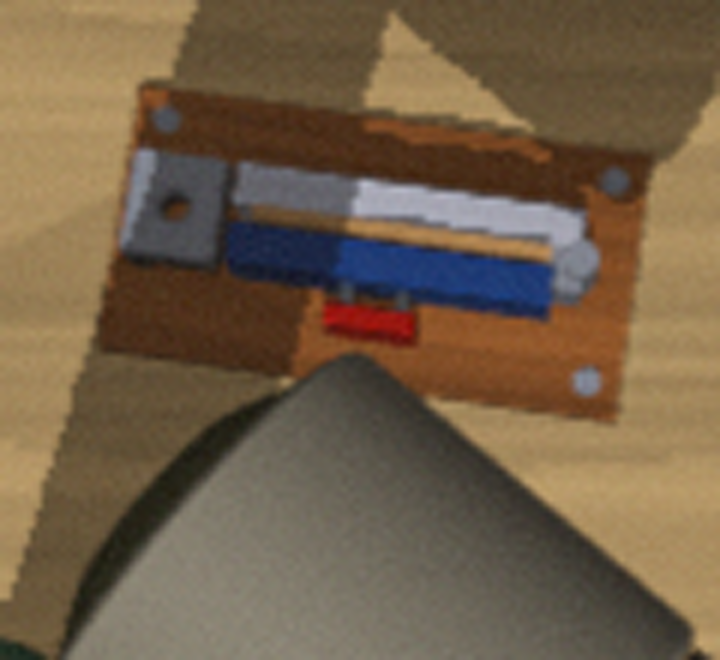

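View pics/s9c.png

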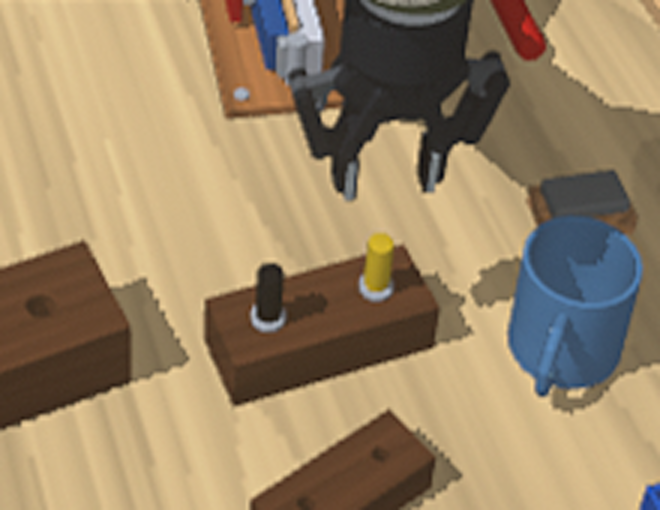

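View pics/wrist9.png

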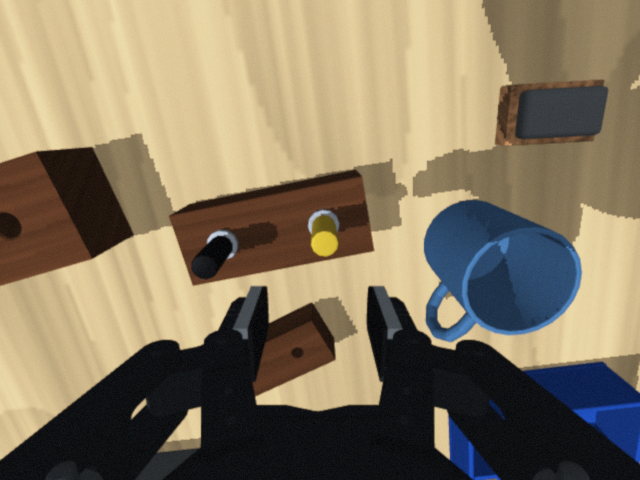

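The jaw is shut, with the bright lug stacked over the dark one. The wrist view shows the yellow grip at (325,243) and the black at (207,262). Cross-checking both positions.

Run:
```python
from h import *
w=load('wrist9'); print('pin wrist',at_z(w,325.5,243,.094), at_z(w,323,222,.05))
s=load('top9'); print('hole',at_z(s,235+176.5/6-.5,180+206.5/6-.5,.052))
S=load('side9'); print('pin side',at_z(S,250+379/3,250+241/3,.094))
print(togo([.5539,-.3017,.058]), R.from_quat(observe()['eef_rot']).as_matrix().round(3).tolist())
```

```text
pin wrist [ 0.55652077 -0.30112086  0.094     ] [ 0.55582997 -0.29908327  0.05      ]
hole [0.59992436 0.1098627  0.052     ]
pin side [ 0.55417008 -0.30037209  0.094     ]
[  2.85134297   2.43302495 101.04384898] [[0.14, 0.99, -0.001], [0.99, -0.14, 0.001], [0.0, -0.001, -1.0]]
```

Call:
{"fn": "step_arm", "kwargs": {"motion": [{"gripper": 45, "x": 2, "y": 1, "z": 20, "rx": 0, "ry": 0, "rz": 0}, {"gripper": 45, "x": 2, "y": 1, "z": 45, "rx": 0, "ry": 0, "rz": 0}, {"gripper": 45, "x": 2, "y": 1, "z": 45, "rx": 0, "ry": 0, "rz": 0}, {"gripper": 45, "x": 2, "y": 1, "z": 45, "rx": 0, "ry": 0, "rz": 0}, {"gripper": 45, "x": 2, "y": 1, "z": 45, "rx": 0, "ry": 0, "rz": 0}, {"gripper": 45, "x": 2, "y": 1, "z": 45, "rx": 0, "ry": 0, "rz": 0}, {"gripper": 45, "x": 2, "y": 1, "z": 45, "rx": 0, "ry": 0, "rz": 0}, {"gripper": 45, "x": 2, "y": 1, "z": 45, "rx": 0, "ry": 0, "rz": 0}, {"gripper": 45, "x": 2, "y": 1, "z": 45, "rx": 0, "ry": 0, "rz": 0}, {"gripper": 45, "x": 2, "y": 1, "z": 45, "rx": 0, "ry": 0, "rz": 0}]}}

```text
clock: 11.95
tcp_pos: [0.5533, -0.2998, 0.1153]
eef_rot: [0.754, 0.657, -0.0, 0.0]
contact_force: [-1.4, -0.4, 0.8]
gripper_width: 0.0452
```

Run:
```python
from h import *
w=snap('wrist','w10')
o=observe(); print(o['clock'],o['tcp_pos'],togo([.5545,-.301,.058]))
```

```text
12.0 [ 0.55326463 -0.29981259  0.11528668] [-1.00896343  1.39041296 57.28655059]
```

View pics/w10.png

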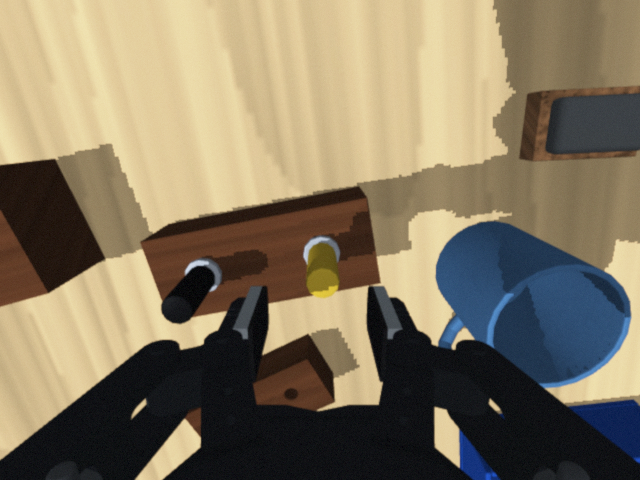

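Call:
{"fn": "step_arm", "kwargs": {"motion": [{"gripper": 45, "x": -1, "y": 1, "z": 20, "rx": 0, "ry": 0, "rz": 0}, {"gripper": 45, "x": -1, "y": 1, "z": 40, "rx": 0, "ry": 0, "rz": 0}, {"gripper": 45, "x": -1, "y": 1, "z": 57, "rx": 0, "ry": 0, "rz": 0}, {"gripper": 45, "x": -1, "y": 1, "z": 57, "rx": 0, "ry": 0, "rz": 0}, {"gripper": 45, "x": -1, "y": 1, "z": 57, "rx": 0, "ry": 0, "rz": 0}, {"gripper": 30, "x": -1, "y": 1, "z": 57, "rx": 0, "ry": 0, "rz": 0}, {"gripper": 15, "x": -1, "y": 1, "z": 57, "rx": 0, "ry": 0, "rz": 0}, {"gripper": 10, "x": -1, "y": 1, "z": 57, "rx": 0, "ry": 0, "rz": 0}, {"gripper": 10, "x": -1, "y": 1, "z": 57, "rx": 0, "ry": 0, "rz": 0}, {"gripper": 10, "x": -1, "y": 1, "z": 57, "rx": 0, "ry": 0, "rz": 0}], "grip_force": 50}}

```text
clock: 13.25
tcp_pos: [0.5544, -0.3011, 0.0591]
eef_rot: [0.754, 0.657, 0.0, 0.001]
contact_force: [-1.3, 0.2, 5.3]
gripper_width: 0.0167
```

Run:
```python
from h import *
w=snap('side','s11'); crop('s11',250,250,470,420,3,'s11c')
o=observe(); print(o['clock'],o['tcp_pos'],o['gripper_width'],o['contact_force'],R.from_quat(o['eef_rot']).as_matrix().round(3).tolist())
```

```text
13.3 [ 0.55437457 -0.30110167  0.05906419] 0.01696731933829161 [-0.01908944  0.9422576   6.12683472] [[0.136, 0.991, 0.001], [0.991, -0.136, -0.001], [-0.001, 0.001, -1.0]]
```

View pics/s11c.png

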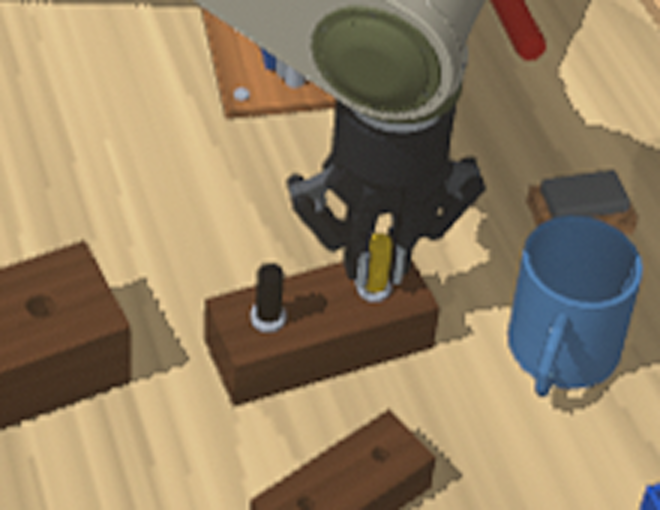

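Gripped (opening 17 mm, 18 mm grip). Lifting straight up and carrying it.

Call:
{"fn": "step_arm", "kwargs": {"motion": [{"gripper": 10, "x": 0, "y": 0, "z": -15, "rx": 0, "ry": 0, "rz": 0}, {"gripper": 10, "x": 0, "y": 0, "z": -40, "rx": 0, "ry": 0, "rz": 0}, {"gripper": 10, "x": 0, "y": 0, "z": -75, "rx": 0, "ry": 0, "rz": 0}, {"gripper": 10, "x": 20, "y": 0, "z": -100, "rx": 0, "ry": 0, "rz": 0}, {"gripper": 10, "x": 70, "y": 0, "z": -110, "rx": 0, "ry": 0, "rz": 0}, {"gripper": 10, "x": 125, "y": -2, "z": -110, "rx": 0, "ry": 0, "rz": 0}, {"gripper": 10, "x": 180, "y": -4, "z": -110, "rx": 0, "ry": 0, "rz": 0}, {"gripper": 10, "x": 235, "y": -6, "z": -110, "rx": 0, "ry": 0, "rz": 0}, {"gripper": 10, "x": 290, "y": -8, "z": -110, "rx": 0, "ry": 0, "rz": 0}, {"gripper": 10, "x": 345, "y": -10, "z": -110, "rx": 0, "ry": 0, "rz": 0}]}}

```text
clock: 14.55
tcp_pos: [0.5911, 0.044, 0.1691]
eef_rot: [0.754, 0.657, 0.0, 0.0]
contact_force: [0.2, -0.1, -0.7]
gripper_width: 0.0168
```

Run:
```python
from h import *
w=snap('side','s12'); w=snap('wrist','w12')
o=observe(); print(o['clock'],o['tcp_pos'],o['gripper_width'],togo([.6003,.1101,.14]))
```

```text
14.65 [0.59091567 0.04709087 0.16898914] 0.016559038956456804 [63.66269268  1.05458962 29.06089318]
```

View pics/s12.png

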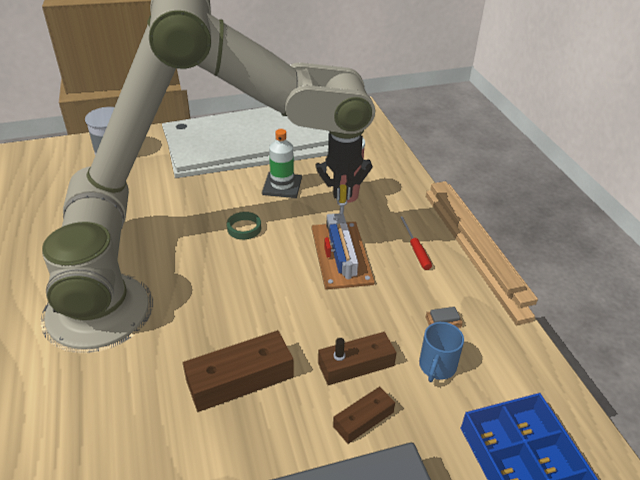

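View pics/w12.png

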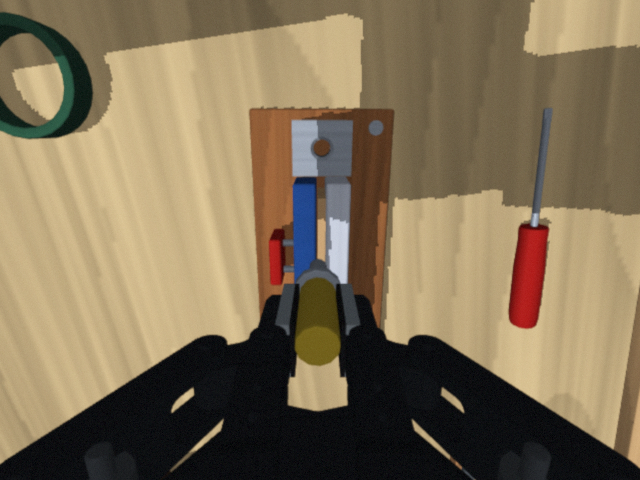

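Call:
{"fn": "step_arm", "kwargs": {"motion": [{"gripper": 10, "x": 30, "y": 0, "z": 5, "rx": 0, "ry": 0, "rz": 0}, {"gripper": 10, "x": 55, "y": 1, "z": 15, "rx": 0, "ry": 0, "rz": 0}, {"gripper": 10, "x": 63, "y": 1, "z": 28, "rx": 0, "ry": 0, "rz": 0}, {"gripper": 10, "x": 63, "y": 1, "z": 40, "rx": 0, "ry": 0, "rz": 0}, {"gripper": 10, "x": 63, "y": 1, "z": 45, "rx": 0, "ry": 0, "rz": 0}, {"gripper": 10, "x": 63, "y": 1, "z": 45, "rx": 0, "ry": 0, "rz": 0}, {"gripper": 10, "x": 63, "y": 1, "z": 45, "rx": 0, "ry": 0, "rz": 0}, {"gripper": 10, "x": 63, "y": 1, "z": 45, "rx": 0, "ry": 0, "rz": 0}, {"gripper": 10, "x": 63, "y": 1, "z": 45, "rx": 0, "ry": 0, "rz": 0}, {"gripper": 10, "x": 63, "y": 1, "z": 45, "rx": 0, "ry": 0, "rz": 0}]}}

```text
clock: 15.9
tcp_pos: [0.6009, 0.1045, 0.1234]
eef_rot: [0.754, 0.657, 0.0, 0.0]
contact_force: [-0.0, -1.3, -0.1]
gripper_width: 0.017
```

Run:
```python
from h import *
s=load('w12'); print('hole wrist',at_z(s,321,147,.052))
w=snap('side','s13'); crop('s13',290,120,400,260,4,'s13c'); w=snap('wrist','w13'); crop('w13',220,150,420,400,3,'w13c')
o=observe(); print(o['clock'],o['tcp_pos'],o['gripper_width'],togo([.6003,.1101,.12]))
```

```text
hole wrist [0.60189633 0.11246522 0.052     ]
16.0 [0.60084442 0.10454231 0.12336986] 0.0166033339038044 [ 5.4316558  -1.296928    3.36977179]
```

View pics/s13c.png

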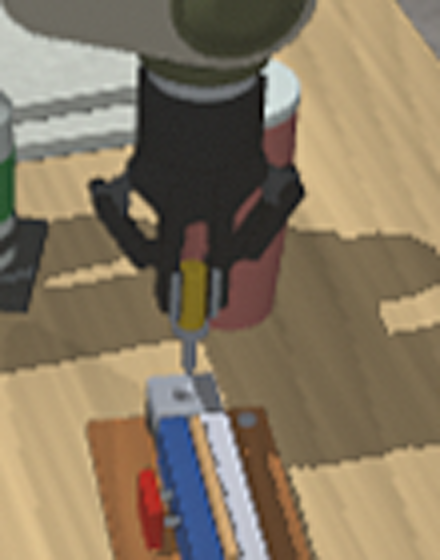

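View pics/w13c.png

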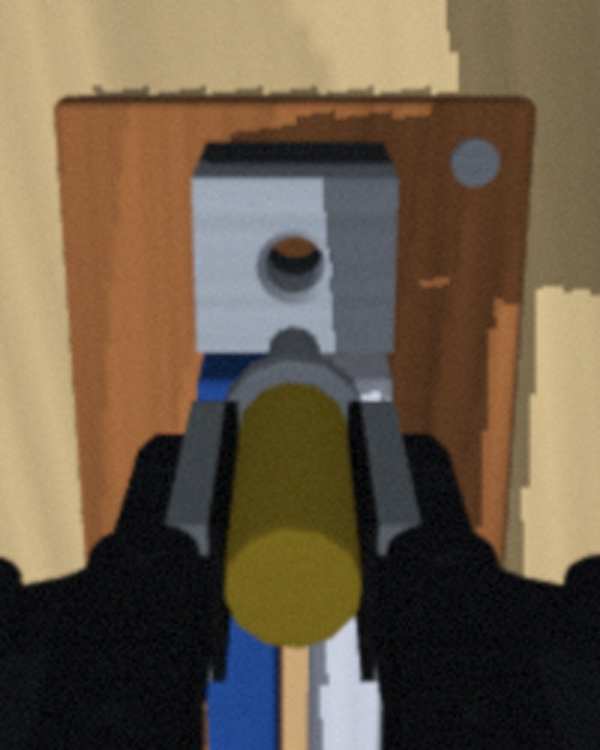

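Run:
```python
from h import *
s=load('w13'); f=lambda u,v:(220+(u+.5)/3-.5,150+(v+.5)/3-.5)
print('hole',at_z(s,*f(291,267),.052)); print('griptop',at_z(s,*f(293,588),.158)); 
# lug corners z=.052
c=[at_z(s,*f(*p),.052) for p in((191,178),(398,178),(394,353),(196,353))]; print(np.round(c,4).tolist(),np.mean(c,0))
print('collar top centre proj',(proj(s,[.6008,.1045,.1144])-[220,150])*3,'tip',(proj(s,[.6008,.1045,.0734])-[220,150])*3)
S=load('s13'); print('hole side',at_z(S,290+181.5/4-.5,120+395.5/4-.5,.052),'tip side proj',(proj(S,[.6008,.1045,.0734])-[290,120])*4)
print('collar side',(proj(S,[.6008,.1045,.1094])-[290,120])*4)
```

```text
hole [0.60146812 0.11165793 0.052     ]
griptop [0.60092051 0.10470558 0.158     ]
[[0.5832, 0.1342, 0.052], [0.6267, 0.1282, 0.052], [0.6215, 0.0885, 0.052], [0.5777, 0.0945, 0.052]] [0.60225318 0.11135844 0.052     ]
collar top centre proj [[291.34465304 425.96942982]] tip [[291.39955323 332.90491111]]
hole side [0.59808941 0.11232927 0.052     ] tip side proj [[188.45180774 374.20978856]]
collar side [[190.59035623 329.33436982]]
```

The pin hangs upright, and the hole estimates agree to about 2 mm at (0.601, 0.111). I'll align and enter the upper hole gently.

Call:
{"fn": "step_arm", "kwargs": {"motion": [{"gripper": 10, "x": 4, "y": -1, "z": 0, "rx": 0, "ry": 0, "rz": 0}, {"gripper": 10, "x": 6.5, "y": -1, "z": 5, "rx": 0, "ry": 0, "rz": 0}, {"gripper": 10, "x": 6.5, "y": -1, "z": 10, "rx": 0, "ry": 0, "rz": 0}, {"gripper": 10, "x": 6.5, "y": -1, "z": 15, "rx": 0, "ry": 0, "rz": 0}, {"gripper": 10, "x": 6.5, "y": -1, "z": 18, "rx": 0, "ry": 0, "rz": 0}, {"gripper": 10, "x": 6.5, "y": -1, "z": 21, "rx": 0, "ry": 0, "rz": 0}, {"gripper": 10, "x": 6.5, "y": -1, "z": 24, "rx": 0, "ry": 0, "rz": 0}, {"gripper": 10, "x": 6.5, "y": -1, "z": 27, "rx": 0, "ry": 0, "rz": 0}, {"gripper": 10, "x": 6.5, "y": -1, "z": 27, "rx": 0, "ry": 0, "rz": 0}, {"gripper": 10, "x": 6.5, "y": -1, "z": 27, "rx": 0, "ry": 0, "rz": 0}]}}

```text
clock: 17.25
tcp_pos: [0.6008, 0.1111, 0.0964]
eef_rot: [0.754, 0.657, 0.0, 0.0]
contact_force: [-0.3, 0.5, -0.6]
gripper_width: 0.0168
```

Run:
```python
from h import *
w=snap('side','s14'); crop('s14',290,120,400,260,4,'s14c'); w=snap('wrist','w14'); crop('w14',220,150,420,400,3,'w14c')
o=observe(); print(o['clock'],o['tcp_pos'],o['gripper_width'],o['contact_force'],o['torque'])
```

```text
17.35 [0.60084576 0.11106341 0.09646697] 0.01700063645909559 [-0.777317   -0.18063511 -0.4955034 ] [0.00859521 0.00197823 0.04398783]
```

View pics/s14c.png

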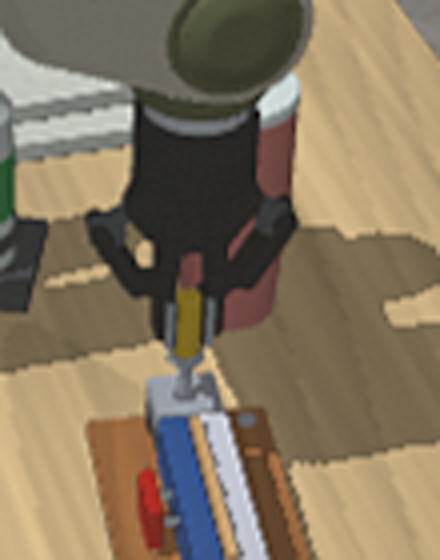

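View pics/w14c.png

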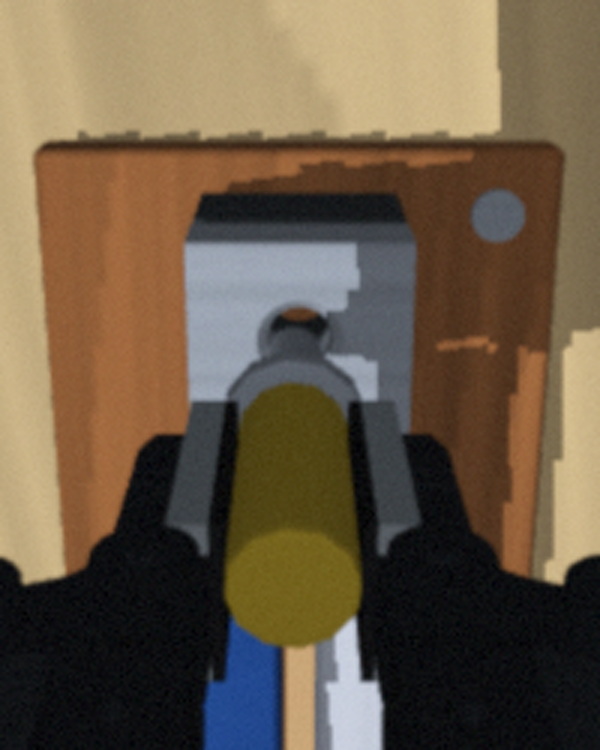

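The tip is inside the upper hole with no contact force. Pushing home.

Call:
{"fn": "step_arm", "kwargs": {"motion": [{"gripper": 10, "x": 0.5, "y": 0.5, "z": 4, "rx": 0, "ry": 0, "rz": 0}, {"gripper": 10, "x": 0.5, "y": 0.5, "z": 8, "rx": 0, "ry": 0, "rz": 0}, {"gripper": 10, "x": 0.5, "y": 0.5, "z": 12, "rx": 0, "ry": 0, "rz": 0}, {"gripper": 10, "x": 0.5, "y": 0.5, "z": 16, "rx": 0, "ry": 0, "rz": 0}, {"gripper": 10, "x": 0.5, "y": 0.5, "z": 19, "rx": 0, "ry": 0, "rz": 0}, {"gripper": 10, "x": 0.5, "y": 0.5, "z": 22, "rx": 0, "ry": 0, "rz": 0}, {"gripper": 10, "x": 0.5, "y": 0.5, "z": 25, "rx": 0, "ry": 0, "rz": 0}, {"gripper": 10, "x": 0.5, "y": 0.5, "z": 28, "rx": 0, "ry": 0, "rz": 0}, {"gripper": 10, "x": 0.5, "y": 0.5, "z": 28, "rx": 0, "ry": 0, "rz": 0}, {"gripper": 10, "x": 0.5, "y": 0.5, "z": 28, "rx": 0, "ry": 0, "rz": 0}]}}

```text
clock: 18.6
tcp_pos: [0.6014, 0.1115, 0.0684]
eef_rot: [0.754, 0.657, 0.0, 0.0]
contact_force: [-0.2, -0.8, -0.7]
gripper_width: 0.0168
```

Run:
```python
from h import *
w=snap('side','s15'); crop('s15',290,120,400,260,4,'s15c'); w=snap('wrist','w15'); crop('w15',220,150,420,400,3,'w15c')
o=observe(); print(o['clock'],o['tcp_pos'],o['gripper_width'],o['contact_force'],o['torque'])
```

```text
18.7 [0.60142499 0.111508   0.06849167] 0.016712219020308457 [-0.44814827  0.81568959 -1.18128585] [-0.02080998  0.01037301  0.00379566]
```

View pics/s15c.png

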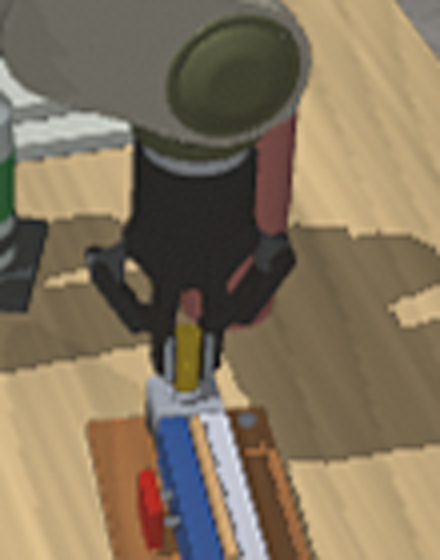

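View pics/w15c.png

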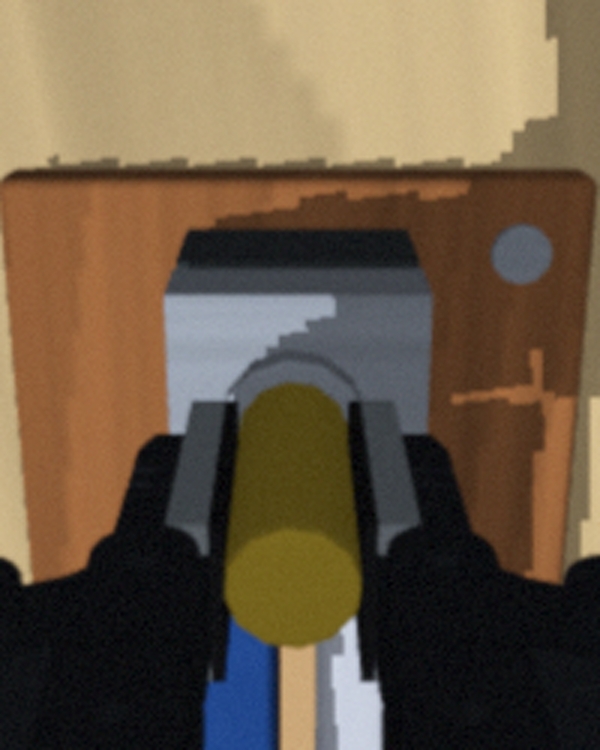

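Through both lugs without contact, with about 2 mm to go. Seating the collar.

Call:
{"fn": "step_arm", "kwargs": {"motion": [{"gripper": 10, "x": 0, "y": 0, "z": 1, "rx": 0, "ry": 0, "rz": 0}, {"gripper": 10, "x": 0, "y": 0, "z": 2, "rx": 0, "ry": 0, "rz": 0}, {"gripper": 10, "x": 0, "y": 0, "z": 3, "rx": 0, "ry": 0, "rz": 0}, {"gripper": 10, "x": 0, "y": 0, "z": 4, "rx": 0, "ry": 0, "rz": 0}, {"gripper": 10, "x": 0, "y": 0, "z": 4, "rx": 0, "ry": 0, "rz": 0}, {"gripper": 10, "x": 0, "y": 0, "z": 4, "rx": 0, "ry": 0, "rz": 0}, {"gripper": 10, "x": 0, "y": 0, "z": 4, "rx": 0, "ry": 0, "rz": 0}, {"gripper": 10, "x": 0, "y": 0, "z": 4, "rx": 0, "ry": 0, "rz": 0}, {"gripper": 10, "x": 0, "y": 0, "z": 4, "rx": 0, "ry": 0, "rz": 0}, {"gripper": 10, "x": 0, "y": 0, "z": 4, "rx": 0, "ry": 0, "rz": 0}]}}

```text
clock: 19.95
tcp_pos: [0.6015, 0.1115, 0.0659]
eef_rot: [0.754, 0.657, 0.0, 0.001]
contact_force: [-4.5, -1.1, 11.6]
gripper_width: 0.0165
```

Run:
```python
from h import *
o=observe(); print(o['clock'],o['tcp_pos'],o['gripper_width'],o['contact_force'],o['torque'])
```

```text
19.95 [0.60147998 0.11153429 0.06594897] 0.016452704822561125 [-4.48083497 -1.05797165 11.586155  ] [-0.02179209  0.77920328 -0.0070134 ]
```

The collar is seated: 11.6 N, TCP z 0.066 as predicted. Releasing and rising.

Call:
{"fn": "step_arm", "kwargs": {"motion": [{"gripper": 10, "x": 0, "y": 0, "z": 2, "rx": 0, "ry": 0, "rz": 0}, {"gripper": 25, "x": 0, "y": 0, "z": 2, "rx": 0, "ry": 0, "rz": 0}, {"gripper": 40, "x": 0, "y": 0, "z": 2, "rx": 0, "ry": 0, "rz": 0}, {"gripper": 40, "x": 0, "y": 0, "z": 2, "rx": 0, "ry": 0, "rz": 0}, {"gripper": 40, "x": 0, "y": 0, "z": 0, "rx": 0, "ry": 0, "rz": 0}, {"gripper": 40, "x": 0, "y": 0, "z": -15, "rx": 0, "ry": 0, "rz": 0}, {"gripper": 40, "x": 0, "y": 0, "z": -40, "rx": 0, "ry": 0, "rz": 0}, {"gripper": 40, "x": 0, "y": 0, "z": -75, "rx": 0, "ry": 0, "rz": 0}, {"gripper": 40, "x": 0, "y": 0, "z": -100, "rx": 0, "ry": 0, "rz": 0}, {"gripper": 40, "x": 0, "y": 0, "z": -110, "rx": 0, "ry": 0, "rz": 0}]}}

```text
clock: 21.2
tcp_pos: [0.6018, 0.1115, 0.1767]
eef_rot: [0.754, 0.657, 0.001, 0.001]
contact_force: [-0.7, 0.6, 0.3]
gripper_width: 0.0399
```

Run:
```python
from h import *
w=snap('side','s16'); crop('s16',290,120,400,260,4,'s16c'); w=snap('wrist','w16')
o=observe(); print(o['clock'],o['tcp_pos'],o['gripper_width'],o['contact_force'])
y=np.array([.13598,.99071]); h=np.array([.5771,-.0629]); x=np.array([y[1],-y[0]])
p=h+.085*y-.042*x; print('pad face',p)
for off in (.045,.02,.012,.004): q=p-off*x; print(off,togo([*q,.035]),togo([*q,.16]))
```

```text
21.3 [0.60158764 0.11152742 0.175403  ] 0.04030266624584343 [-0.55004634  0.27648911  0.46784768]
pad face [0.54704848 0.02702151]
0.045 [-91.20529173 -87.78194425 140.20846591] [-91.17315074 -87.53793783  15.2087082 ]
0.02 [-91.1961619  -62.78203274 140.25726946] [-91.1640209  -62.53802633  15.25751175]
0.012 [-91.19324035 -54.78206106 140.2728866 ] [-91.16109936 -54.53805465  15.27312889]
0.004 [-91.1903188  -46.78208938 140.28850373] [-91.15817781 -46.53808297  15.28874602]
```

View pics/s16c.png

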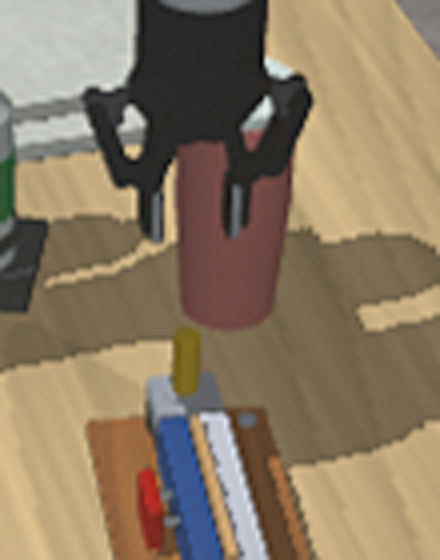

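View pics/w16.png

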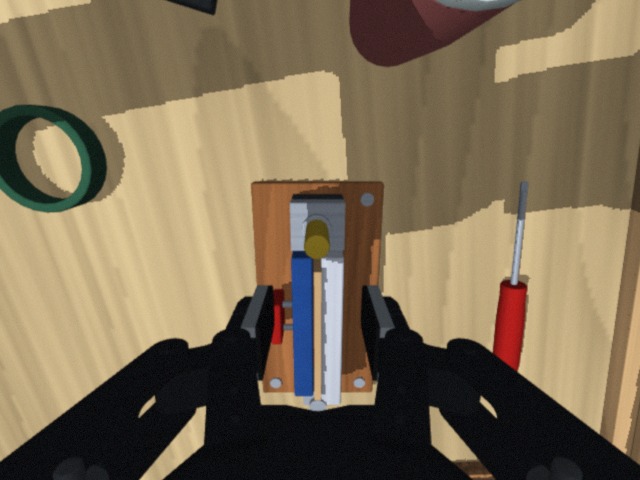

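The pin is upright and home. Moving the closed fingers to outside the pad.

Call:
{"fn": "step_arm", "kwargs": {"motion": [{"gripper": 30, "x": -10, "y": -20, "z": 0, "rx": 0, "ry": 0, "rz": 0}, {"gripper": 10, "x": -35, "y": -50, "z": 0, "rx": 0, "ry": 0, "rz": 0}, {"gripper": 0, "x": -65, "y": -75, "z": 5, "rx": 0, "ry": 0, "rz": 0}, {"gripper": 0, "x": -85, "y": -87, "z": 15, "rx": 0, "ry": 0, "rz": 0}, {"gripper": 0, "x": -91, "y": -88, "z": 40, "rx": 0, "ry": 0, "rz": 0}, {"gripper": 0, "x": -91, "y": -88, "z": 75, "rx": 0, "ry": 0, "rz": 0}, {"gripper": 0, "x": -91, "y": -88, "z": 110, "rx": 0, "ry": 0, "rz": 0}, {"gripper": 0, "x": -91, "y": -88, "z": 140, "rx": 0, "ry": 0, "rz": 0}, {"gripper": 0, "x": -91, "y": -88, "z": 140, "rx": 0, "ry": 0, "rz": 0}, {"gripper": 0, "x": -91, "y": -88, "z": 140, "rx": 0, "ry": 0, "rz": 0}]}}

```text
clock: 22.55
tcp_pos: [0.502, 0.0333, 0.0349]
eef_rot: [0.754, 0.657, 0.0, 0.0]
contact_force: [-0.4, -0.6, 0.9]
gripper_width: -0.0003
```

Run:
```python
from h import *
w=snap('side','s17'); crop('s17',260,120,400,300,4,'s17c'); w=snap('wrist','w17')
o=observe(); print(o['clock'],o['tcp_pos'],o['gripper_width'],o['contact_force'])
for off in (.02,.012,.004,0): print(off,togo([.54705-off*.9907,.02702+off*.136,.035]))
```

```text
22.65 [0.50227775 0.0333087  0.03538404] 0.00027251716995507134 [0.10832758 0.89063033 0.61320977]
0.02 [-0.13289515 25.21094697  0.43349751]
0.012 [-0.13026885 33.21086111  0.44918959]
0.004 [-0.12764255 41.21077524  0.46488167]
0 [-0.1263294  45.21073231  0.47272771]
```

View pics/s17c.png

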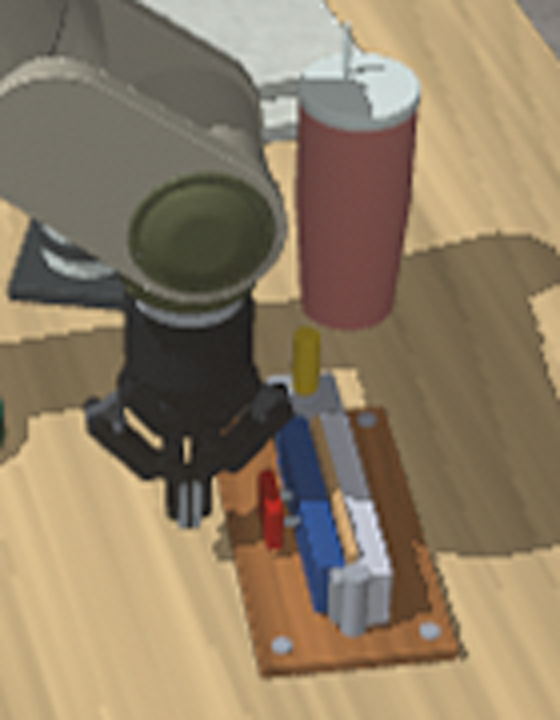

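View pics/w17.png

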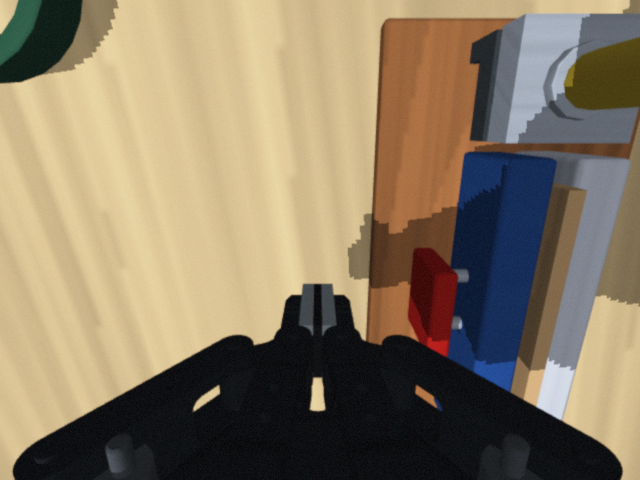

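Call:
{"fn": "step_arm", "kwargs": {"motion": [{"gripper": 0, "x": 0, "y": 12, "z": 0, "rx": 0, "ry": 0, "rz": 0}, {"gripper": 0, "x": 0, "y": 22, "z": 0, "rx": 0, "ry": 0, "rz": 0}, {"gripper": 0, "x": 0, "y": 28, "z": 0, "rx": 0, "ry": 0, "rz": 0}, {"gripper": 0, "x": 0, "y": 31, "z": 0, "rx": 0, "ry": 0, "rz": 0}, {"gripper": 0, "x": 0, "y": 34, "z": 0, "rx": 0, "ry": 0, "rz": 0}, {"gripper": 0, "x": 0, "y": 36, "z": 0, "rx": 0, "ry": 0, "rz": 0}, {"gripper": 0, "x": 0, "y": 38, "z": 0, "rx": 0, "ry": 0, "rz": 0}, {"gripper": 0, "x": 0, "y": 40, "z": 0, "rx": 0, "ry": 0, "rz": 0}, {"gripper": 0, "x": 0, "y": 40, "z": 0, "rx": 0, "ry": 0, "rz": 0}, {"gripper": 0, "x": 0, "y": 40, "z": 0, "rx": 0, "ry": 0, "rz": 0}]}}

```text
clock: 23.9
tcp_pos: [0.5407, 0.028, 0.0342]
eef_rot: [0.754, 0.657, -0.001, -0.001]
contact_force: [-4.7, 0.2, 3.2]
gripper_width: 0.0
```

Run:
```python
from h import *
w=snap('side','s18'); crop('s18',260,120,400,300,4,'s18c')
o=observe(); print(o['clock'],o['tcp_pos'],o['gripper_width'],o['contact_force'],togo([.54705,.02702,.035]))
```

```text
23.95 [0.54062875 0.02804091 0.03417089] 9.352269240898432e-05 [-6.44151039  0.24912849  1.62162362] [-0.1363006   6.49891869 -0.84118163]
```

View pics/s18c.png

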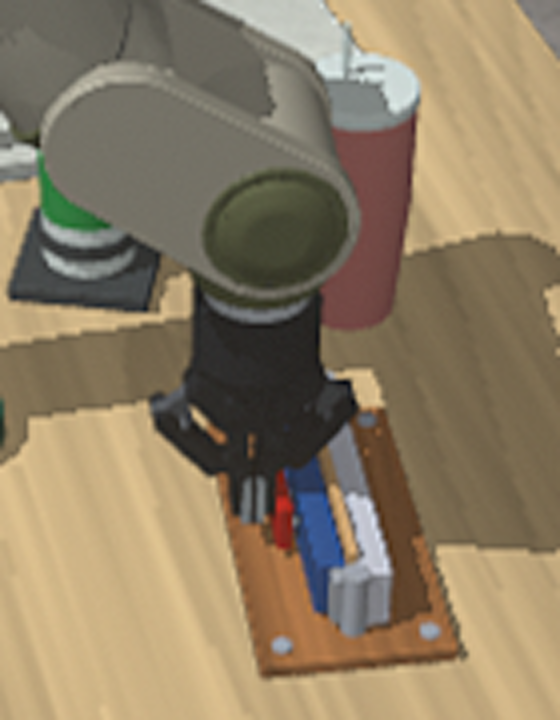

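About 5 N so far, roughly 5 mm in. Pressing it to its stop.

Call:
{"fn": "step_arm", "kwargs": {"motion": [{"gripper": 0, "x": 0, "y": 1, "z": 0, "rx": 0, "ry": 0, "rz": 0}, {"gripper": 0, "x": 0, "y": 2, "z": 0, "rx": 0, "ry": 0, "rz": 0}, {"gripper": 0, "x": 0, "y": 3, "z": 0, "rx": 0, "ry": 0, "rz": 0}, {"gripper": 0, "x": 0, "y": 4, "z": 0, "rx": 0, "ry": 0, "rz": 0}, {"gripper": 0, "x": 0, "y": 5, "z": 0, "rx": 0, "ry": 0, "rz": 0}, {"gripper": 0, "x": 0, "y": 5, "z": 0, "rx": 0, "ry": 0, "rz": 0}, {"gripper": 0, "x": 0, "y": 5, "z": 0, "rx": 0, "ry": 0, "rz": 0}, {"gripper": 0, "x": 0, "y": 5, "z": 0, "rx": 0, "ry": 0, "rz": 0}, {"gripper": 0, "x": 0, "y": 5, "z": 0, "rx": 0, "ry": 0, "rz": 0}, {"gripper": 0, "x": 0, "y": 5, "z": 0, "rx": 0, "ry": 0, "rz": 0}]}}

```text
clock: 25.2
tcp_pos: [0.5431, 0.0277, 0.0341]
eef_rot: [0.754, 0.657, -0.003, -0.003]
contact_force: [-16.2, -0.4, 9.8]
gripper_width: 0.0001
```

Run:
```python
from h import *
w=snap('side','s19'); crop('s19',260,120,400,300,4,'s19c')
o=observe(); print(o['clock'],o['tcp_pos'],o['gripper_width'],o['contact_force'],togo([.54705,.02702,.035]))
```

```text
25.25 [0.54315355 0.02771575 0.03414047] 0.000137557814858536 [-16.29250678   0.35727799  10.16045365] [-0.15979338  3.94835508 -0.88890495]
```

View pics/s19c.png

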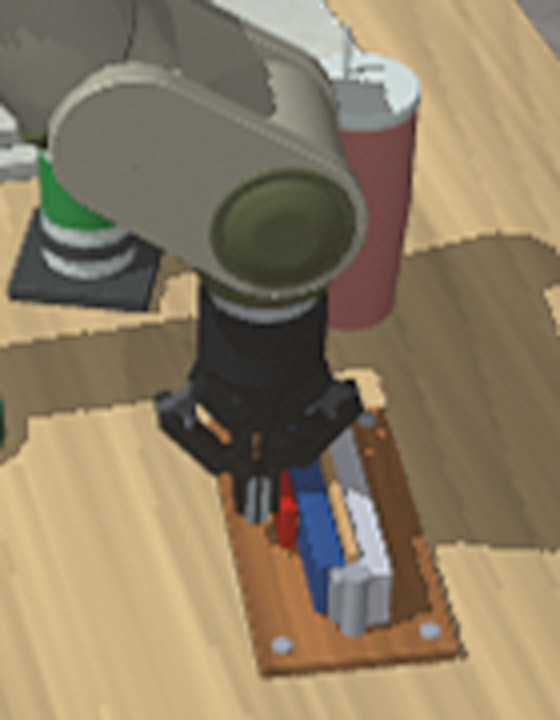

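View pics/s19.png

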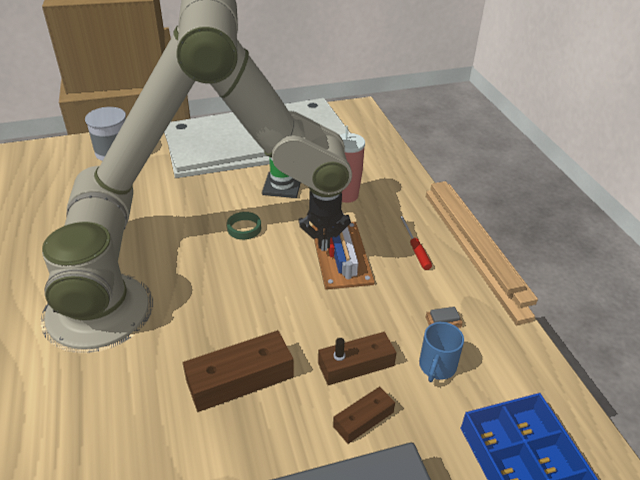

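Run:
```python
from h import *
snap('wrist','w20')
```

```text
(no output)
```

View pics/w20.png

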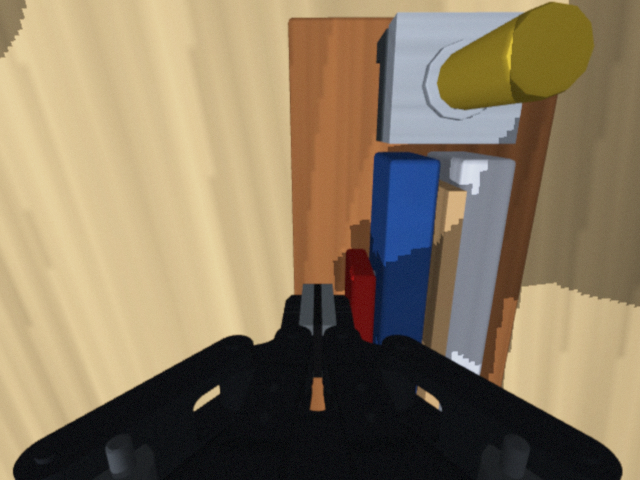

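The wrist view shows the pin seated with its collar on the lug (470,75), the jaw shut, and the red pad (360,290) pressed in against the fingers. Handing in.

Run:
```python
from bench import hand_in, observe
print(hand_in()); o=observe(); print(o['clock'],o['contact_force'])
```

```text
the job is handed in; nothing more can be done
None
the job is handed in; nothing more can be done
```

The job is handed in at about 25 s of the 72 s allowed. I did the steps in the order given, and the hand-in reports no verdict.

- **Cap:** I pressed it fully down (TCP z 0.176 m, 11 N) and it was up again in a later side picture. The arm hid it in the last one.
- **Jaw:** I swung it shut against its hard stop (23 N, no further motion). The pictures afterwards showed it still shut.
- **Yellow pin:** It went through both lugs with no contact until the collar seated, at TCP z 0.066 m as predicted and 11.6 N. After release, the pictures showed it upright with its collar on the upper lug.
- **Red pad:** The fingers are still pressing it at about 16 N, well over the roughly 7 N for full travel, so it should be at its stop.

The black pin is in its rest, and I saw no bystander moved in the last side picture. No check failed. The camera estimates of the hole position differed by 2–4 mm. I used a mean, and the pin went in freely.

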